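Snap a gingerbread stamp onto the snap hook

TASK

Take the wooden gingerbread stamp that has a brass eye out of the rack and push its eye gently against the sprung gate of the snap hook until it passes inside and the gate springs shut behind it. Let the hook take the stamp's weight before letting go, so that it ends hanging still by its eye from the hook alone. Never force or jolt the hook, keep the gripper off it, and leave the other two stamps standing in the rack.

Things in the scene. Friction and masses are not known exactly. Their poses are not given: they have to be found in the camera images.
- stamp_grip (a point): Grasp point of the stamp with the brass eye: on its handle's centre line, 22 mm short of the free end. The straight handle, 22 mm wide (y) and 24 mm high (z), sticks out 90 mm in -x (roughly towards the robot) from the back of the upright block. The point is 78 mm in -x from the block's mid-plane and 58 mm above its underside. Axes as the stamp's.
- stamp_eye (a point): Middle of the top bar (on its centre line) of that stamp's eye: an upright arch of 4 mm round brass bar on the middle of the block's top, in the stamp's y-z plane, so one looks through it along x. Opening 20 mm wide (y), 22 mm high from block top to under the bar, corners cut. 24 mm above the block's top; 78 mm in +x and 46 mm in +z from the grasp point. Axes as the stamp's.
- stamp: The stamp with the brass eye: pale wooden block, 20 mm thick along its x, 74 mm wide along its y, 80 mm high along its z (up), standing upright in one of the rack's slots; 0.15 to 0.3 kg with handle and eye. Origin at the centre of the block's underside.
- hook: Steel snap hook of 7 mm round bar, in its own x-z plane: x away from its open side, z up. Origin: on its rod, 240 to 270 mm above the table. Spine (rigid) at x = +10 mm, bight's lowest centre line at z = -75. Pushed in +x (1.5 N) hook and rod slide back through the stand's sleeve, 5 to 60 mm, until a collar meets a stop, and stay there; only then does the gate give. Stands at most 10 N from the stamp.
- hook_nose (a point): Centre of the round tip of the hook's nose, the short upturned end of the bar on the open (-x) side: x = -16.5, z = -66 mm from the hook's origin. Nose and bight together are 16 mm high (z = -78.5 to -62.5 mm) and 7 mm thick (y), so they fit through the eye when it moves along the hook's +x. Axes as the hook's.
- hook_bight (a point): Seat of the hook: upper surface of the lowest part of the bight, x = 0, 71.5 mm under the hook's origin. Axes as the hook's. To pass over the nose the middle of the eye's top bar must be 14 mm above this point, 3 mm either way, with the stamp level and its x along the hook's x. When the stamp hangs it is 2 mm above.
- gate (a joint): Angle of the hook's brass gate, rad: 0 shut, 0.75 fully open. A 5 mm bar, 41 mm long, hinged at the top (x = -14, z = -20 mm from the hook's origin), its lower end just inside the nose tip. Swings inwards (lower end to +x) against a spring: 3.5 N at its end to start, 5 N well open. With the eye's bar pushed to about x = -3 mm of the hook and lowered into the bight, it slips past and shuts.
- stand: Fixed stand of the hook (at y < 0), same axes and same y as the hook. Blue sleeve, 24 mm thick, behind the hook, which slides in it on a 10 mm rod along x. A post of 18 mm diameter stands 95 mm in +x and 110 mm in -y from the origin, rising to 40 mm above the rod, with a 14 mm cross arm to the sleeve. Wooden base at most 70 mm high, x = 30 to 160, y = -155 to -45 mm.
- rack: Fixed wooden rack, 100 x 340 x 42 mm, with three slots side by side along its y, 105 mm apart (the middle one at the origin), each 30 mm deep, floor 12 mm above the table; the stamps stand in them with about 1 mm play, handles to -x. Origin at the centre of the underside.
- stamp_b_grip (a point): The same handle point of a second stamp of darker wood, without an eye, otherwise the same; it stays in its slot.
- stamp_c_grip (a point): The same handle point of a third stamp of pale wood, without an eye, otherwise the same; it stays in its slot.
Not all that is in view belongs to the job. What is shaped like the stamp but green is not meant.

How it is judged:
On the way, in this order (a step that is already met when the one before it is completed fails the run):
1. the stamp with the eye is lifted clear of the rack (distance of stamp_grip from where it was at the start of the episode above 0.06 m and contact force between stamp and rack below 0.05 N), for 0.1 s.
2. the stamp pushes the hook's gate open (value of joint gate above 0.12 rad and contact force between stamp and hook above 1 N), for 0.05 s.
At the end, for the whole second after the job is handed in: The bar of the stamp's eye lies in the bight inside the hook (within 7 mm above the seat, between nose and spine), the gate is shut (under 0.06 rad), the hook carries the stamp (over 0.8 N), which touches neither rack nor gripper and hangs still (slower than 0.08 m/s) (x of stamp_eye in the frame of hook_bight between -0.0125 and 0.008 m and z of stamp_eye in the frame of hook_bight between -0.003 and 0.007 m and y of stamp_eye in the frame of hook_bight between -0.01 and 0.01 m and value of joint gate below 0.06 rad and contact force between stamp and hook above 0.8 N and contact force between stamp and rack below 0.05 N and contact force between stamp and the fingers below 0.05 N and linear speed of stamp below 0.08 m/s).
It fails at once if the stamp loads or jolts the hook with more than 10 N (contact force between stamp and hook above 10 N).
It fails at once if the gripper or arm pushes the hook (contact force between any of the fingers, the arm and hook above 2 N).
It fails at once if another stamp is taken or knocked from its place (over 30 mm) (distance of any of stamp_b_grip, stamp_c_grip from where it was at the start of the episode above 0.03 m).
It also fails if it takes over 67 s, if anything falls off the work surface, if the arm or the gripper's body presses on something with over 40 N, if the wrist force passes 120 N, or if a joint passes its speed limit or range.

ROBOT

A 7-joint arm with a two-finger parallel gripper is mounted at the origin on the work surface. World frame = base frame: x ahead of the robot, y to its left, z up, the work surface at z = 0. Lengths are in m, angles in rad, forces in N, time in s.
With the tool pointing down it reaches from about 0.4 to 0.9 m from the base axis. Payload 5.5 kg.
Tool frame: the origin (TCP) lies between the finger pads; the fingertips stand 11 mm ahead of it and the grasp point (between the pads) lies 8 mm behind it; z points along the fingers, x is the direction in which the jaws open and shut, and the axes are right-handed (so a half turn about z gives the same grasp; the last joint's range is limited). The gripper opens to 85 mm and grips with 20 to 120 N. Pads are 22 mm wide; open, the fingers measure 114 mm over their backs; the gripper's body (76 mm by 85 mm) begins 54 mm behind the grasp point. The pads swing forward as they close: fully open they stand 13 mm farther back than shut.
Start: joints at [1.545, 0.501, -0.427, 1.55, 0.221, 1.138, -0.21], TCP at [0.185, -0.623, 0.242] pointing down, gripper open.
Joint ranges: [-2.88, 2.88], [-0.31, 2.03], [-1.54, 1.56], [0.2, 2.42], [-1.41, 4.55], [0.19, 2.02], [-2.57, 2.57]. Speed limits (rad/s): [2.57, 2.57, 3.14, 3.14, 3.14, 3.14, 3.14].

INTERFACE

Orientations are given as a unit quaternion [x, y, z, w].
In Python, from cell import readout, cams, job gives the robot as it stands.
- The arm moves only by the shell command python3 -m jog 'ROWS' [FORCE]. ROWS is JSON, a list of rows, each a list of 7 numbers: the shift along the tool's x, y, z in units of 40 mm (1.0 is 40 mm), then the turn, a rotation vector about the tool's x, y, z in units of 0.12 rad (1.0 is 0.12 rad), then the finger opening in mm, from 0 to 85.4. In form: [[tx, ty, tz, wx, wy, wz, claw], ...]. A call has 1 to 8 rows; each row shifts and turns the commanded pose from where the row before left it, along the tool's axes as they then stand; what a row does not reach is not made up. A row lasts 1/12 s, in which the tool goes at most 41.7 mm and 7.16 degrees, less where a joint would pass 70% of its speed; a pose out of reach is approached as far as the arm can. A call with a number of a shift or a turn outside -1 to 1 is refused whole. A call with a gripper value outside its range is refused whole. The fingers move at their own pace and stop on an object; FORCE is the grip in N (left out, the last holds). Time passes only in rows, so rows that do not move let the fingers close. It gives the time, the measured TCP pose, the force and the opening at its end, in the units of the state.
- readout.state(): the state, without advancing time (a new reading comes with each control period).
- cams.snapshot(name): name is "side" or "top" or "wrist"; returns a dict with "img" (400x640x3 uint8, blue, green, red), "K" (3x3 intrinsics, pixels), "extrinsics" (4x4, takes a point from world to camera coordinates). Camera axes: x right, y down, z forward; pixel columns grow to the right and rows downward; lengths in m; the calibration is good to about 2 mm. A picture is of the moment at which its call begins. There is no depth.
- job.finish_job(): hands the job in, once; it reports no verdict.
The state is a dict: "time_s": time; "qpos": joint angles; "dq": joint speeds; "joint_torque": joint torques, N m; "ee_pos": TCP position; "tool_rot": TCP orientation; "ft_force": force on the tool from outside, world axes, zero at the start; "torque": the same for the moment, N m; "finger_gap": finger opening in m.
Only numpy, scipy, OpenCV 4.12 (cv2) and the standard library are available. Lean on these libraries where they do the work, as an engineer would, in place of code of your own. Each camera call takes 0.05 s, during which the arm holds its last target.

## Working session

There is one attempt and no reset: what is moved stays moved. The work goes in short steps, Python scripts to look and compute and a shell command to move; the robot and the scene stay as the last step left them, time stands still between calls to the robot, and variables do not carry over. Pictures are saved under pics/ and viewed, and the job is handed in when it is done.

```bash
ls; mkdir -p pics; python3 - <<'E'
from cell import readout,cams
import cv2
print(readout.state())
for n in ("side","top","wrist"):
    s=cams.snapshot(n); cv2.imwrite(f"pics/{n}0.png",s["img"]); print(n,s["K"].tolist(),s["extrinsics"].round(4).tolist())
E
```

```text
pics
{'time_s': 0.0, 'qpos': array([ 1.54520663,  0.50183559, -0.42678682,  1.5514711 ,  0.2207964 ,
        1.13829577, -0.21030346]), 'dq': array([ 7.24716355e-05,  2.20711388e-03, -6.53282173e-04, -3.18019650e-04,
       -4.56677327e-04,  1.58787672e-03,  1.09072657e-03]), 'joint_torque': array([-6.10990155e-04, -5.69508934e+01, -5.81573680e+00, -2.80943120e+01,
        1.07612243e-02,  1.20426505e-02, -1.13128749e-05]), 'ee_pos': array([ 0.18487647, -0.62244264,  0.24125785]), 'tool_rot': array([ 8.01510817e-01, -5.97979477e-01, -7.63948200e-04, -6.08985716e-04]), 'ft_force': array([-0.37279969,  0.0206097 ,  0.42156176]), 'torque': array([-0.05452621, -0.0343921 , -0.04566799]), 'finger_gap': 0.08548844101212343}
side [[412.14629578794637, 0.0, 322.6041087378524], [0.0, 412.14629578794637, 204.15017007951022], [0.0, 0.0, 1.0]] [[0.799, -0.6011, 0.0148, -0.4756], [-0.3121, -0.4357, -0.8442, 0.3206], [0.5139, 0.6699, -0.5358, 0.5726], [0.0, 0.0, 0.0, 1.0]]
top [[517.1702155391611, 0.0, 320.62750547721424], [0.0, 517.1702155391611, 196.91935897444188], [0.0, 0.0, 1.0]] [[-0.0184, -0.9995, -0.0255, 0.0591], [-0.9854, 0.0224, -0.1686, 0.5995], [0.169, 0.022, -0.9854, 1.1259], [0.0, 0.0, 0.0, 1.0]]
wrist [[282.33562718480744, 0.0, 320.8833029307866], [0.0, 282.33562718480744, 203.2737842506311], [0.0, 0.0, 1.0]] [[0.2853, -0.9584, -0.0025, -0.6488], [-0.9118, -0.2723, 0.3073, -0.0396], [-0.2952, -0.0854, -0.9516, 0.38], [0.0, 0.0, 0.0, 1.0]]
```

View pics/side0.png

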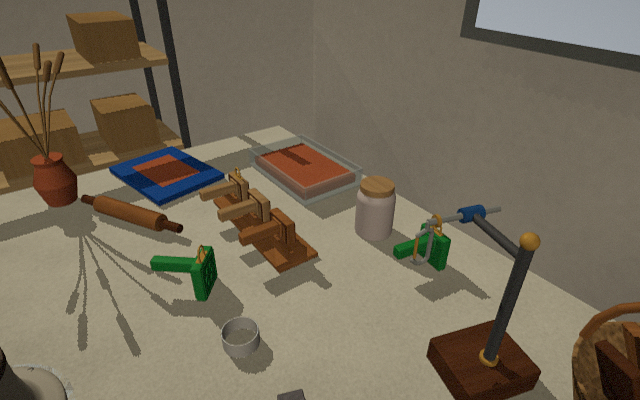

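View pics/top0.png

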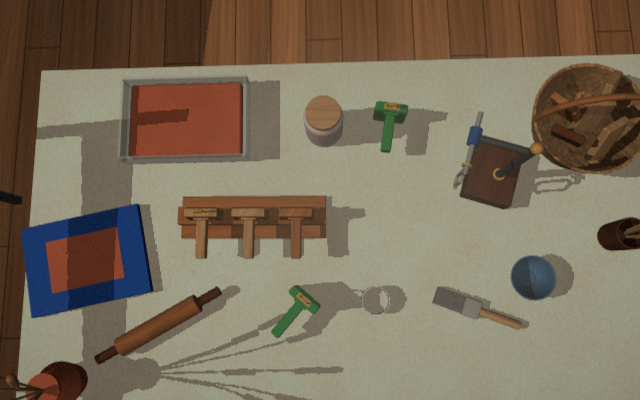

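View pics/wrist0.png

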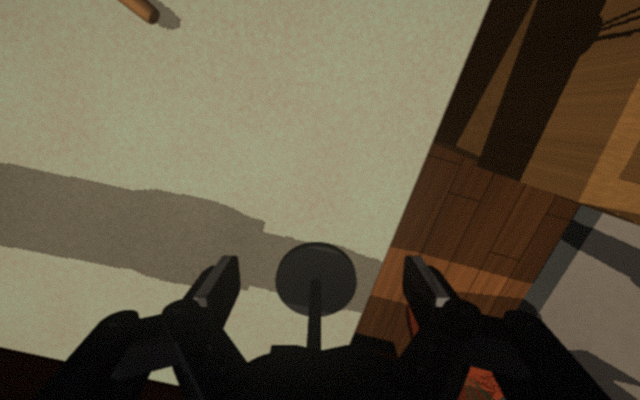

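```bash
cat > h.py <<'E'
from cell import readout,cams
import cv2,numpy as np
def crop(src,out,x0,y0,x1,y1,k):
    im=cv2.imread(src)[y0:y1,x0:x1]; cv2.imwrite(out,cv2.resize(im,None,fx=k,fy=k,interpolation=cv2.INTER_CUBIC))
def ray(s,u,v):
    E=s["extrinsics"];R=E[:3,:3];c=-R.T@E[:3,3]
    d=R.T@np.linalg.solve(s["K"],[u,v,1.]);return c,d/np.linalg.norm(d)
def onplane(s,u,v,z):
    c,d=ray(s,u,v);return c+d*(z-c[2])/d[2]
def tri(*obs):
    A=np.zeros((3,3));b=np.zeros(3);rs=[ray(*o) for o in obs]
    for c,d in rs:
        P=np.eye(3)-np.outer(d,d);A+=P;b+=P@c
    p=np.linalg.solve(A,b)
    return p,[round(1e3*np.linalg.norm((np.eye(3)-np.outer(d,d))@(p-c)),1) for c,d in rs]
def proj(s,p):
    q=s["extrinsics"][:3,:3]@np.asarray(p)+s["extrinsics"][:3,3];q=s["K"]@q;return q[:2]/q[2]
E
python3 - <<'E'
from h import *
crop("pics/top0.png","pics/topA.png",170,185,340,265,4.6)
crop("pics/side0.png","pics/sideA.png",190,160,330,280,5)
crop("pics/top0.png","pics/topB.png",440,100,560,220,5)
crop("pics/side0.png","pics/sideB.png",380,180,540,290,5)
E
```

```text
(no output)
```

View pics/topA.png

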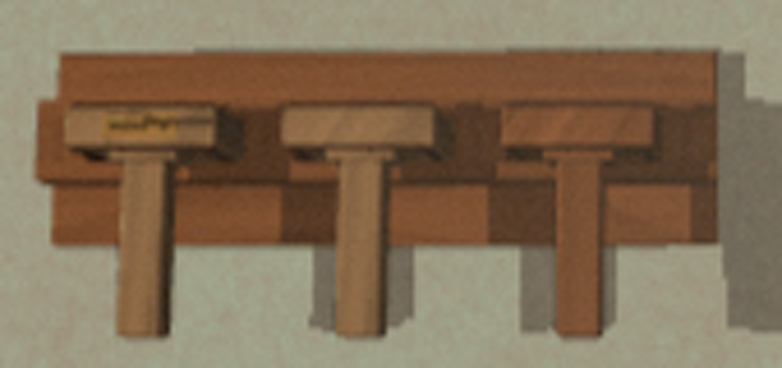

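View pics/sideA.png

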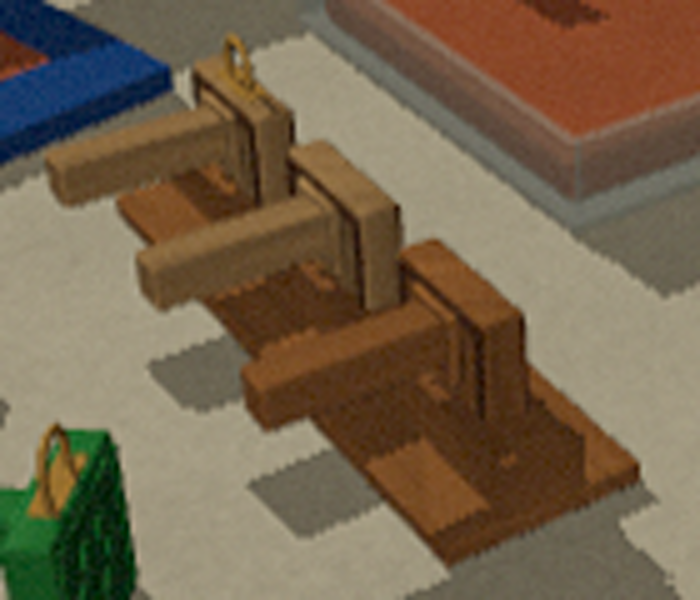

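View pics/topB.png

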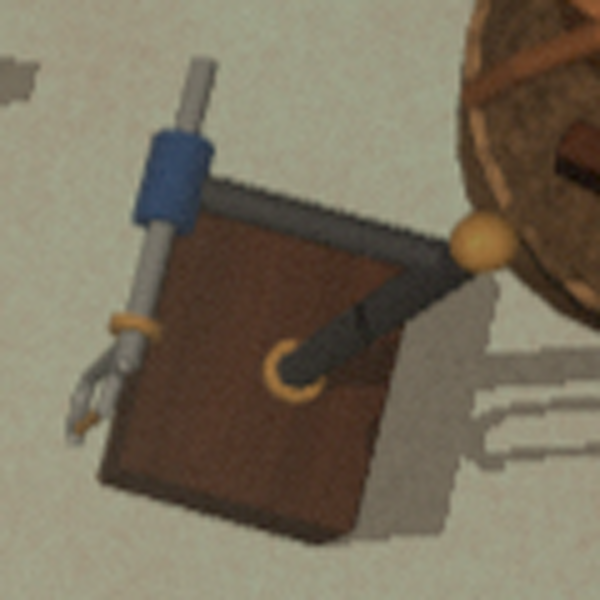

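View pics/sideB.png

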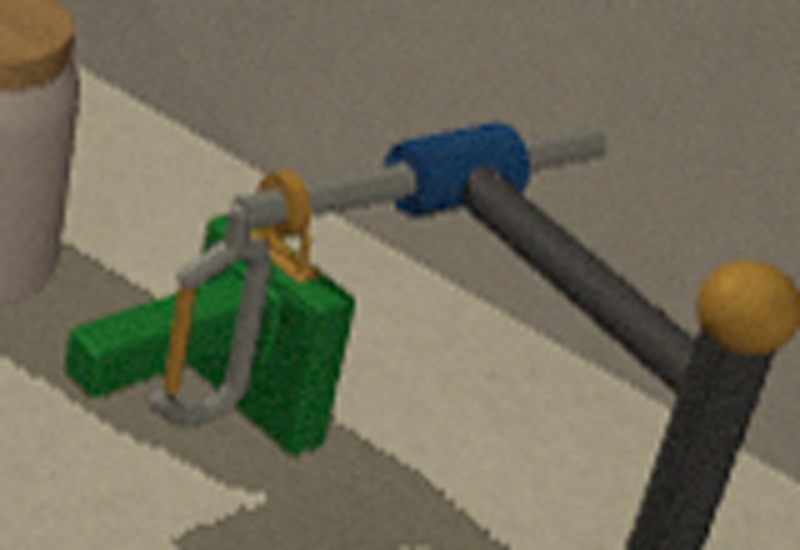

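```bash
python3 - <<'E'
from h import *
np.set_printoptions(precision=4,suppress=True)
T=cams.snapshot("top");S=cams.snapshot("side")
print("cams",ray(T,0,0)[0],ray(S,0,0)[0])
a=lambda x,y:(170+x/4.6,185+y/4.6)
g=lambda x,y:(190+x/5,160+y/5)
for n,p,z in [("hEndL",(117,332),.082),("hEndR",(167,332),.082),("hRootL",(122,165),.082),("hRootR",(171,165),.082),("blkBL",(66,145),.092),("blkBR",(216,147),.092),("blkFL",(68,106),.092),("blkFR",(216,108),.092)]:
    print(n,onplane(T,*a(*p),z))
print("eye top",tri((T,*a(140,122)),(S,*g(232,38))))
for n,x in (("L",(117,332)),): pass
b=lambda x,y:(440+x/5,100+y/5); q=lambda x,y:(380+x/5,180+y/5)
print("nose",tri((T,*b(73,434)),(S,*q(158,402))))
print("collar",tri((T,*b(135,325)),(S,*q(284,203))))
print("rodend back",tri((T,*b(204,62)),(S,*q(604,144))))
print("sleeve front",tri((T,*b(155,225)),(S,*q(405,187))))
print("ball",tri((T,*b(484,241)),(S,*q(750,308))))
for z in (.24,.25,.26,.27):
    p=onplane(T,*b(158,228),z);r=onplane(T,*b(203,62),z);d=r-p
    print(z,p,r,np.degrees(np.arctan2(d[1],d[0])), onplane(T,*b(123,365),z))
E
```

```text
cams [0.4015 0.0209 1.212 ] [ 0.1858 -0.5298  0.5845]
hEndL [0.4679 0.3224 0.082 ]
hEndR [0.4674 0.2985 0.082 ]
hRootL [0.5478 0.3218 0.082 ]
hRootR [0.5473 0.2981 0.082 ]
blkBL [0.5567 0.3463 0.092 ]
blkBR [0.5542 0.2742 0.092 ]
blkFL [0.5756 0.3458 0.092 ]
blkFR [0.573  0.2745 0.092 ]
eye top (array([0.5616, 0.3041, 0.1204]), [np.float64(1.3), np.float64(1.3)])
nose (array([ 0.593 , -0.2271,  0.176 ]), [np.float64(1.1), np.float64(1.1)])
collar (array([ 0.6224, -0.2371,  0.2437]), [np.float64(0.8), np.float64(0.8)])
rodend back (array([ 0.7279, -0.2723,  0.2424]), [np.float64(0.9), np.float64(0.9)])
sleeve front (array([ 0.6632, -0.2491,  0.2395]), [np.float64(0.0), np.float64(0.0)])
ball (array([ 0.6451, -0.3605,  0.2717]), [np.float64(0.4), np.float64(0.4)])
0.24 [ 0.6619 -0.25    0.24  ] [ 0.728  -0.2719  0.24  ] -18.2905895479458 [ 0.6083 -0.2331  0.24  ]
0.25 [ 0.6592 -0.2472  0.25  ] [ 0.7247 -0.2688  0.25  ] -18.29058954794582 [ 0.6062 -0.2305  0.25  ]
0.26 [ 0.6565 -0.2444  0.26  ] [ 0.7213 -0.2658  0.26  ] -18.290589547945817 [ 0.6041 -0.2279  0.26  ]
0.27 [ 0.6538 -0.2416  0.27  ] [ 0.7179 -0.2628  0.27  ] -18.29058954794578 [ 0.6019 -0.2253  0.27  ]
```

The eyed stamp is the leftmost of the three in the top view (block at px ~(201,212)): pale wood with a brass arch. The middle one (248,213) is pale without an eye, the right one (296,213) is darker without an eye, and the green ones (391,110) and (300,303) are decoys. Both crops confirm this. Next I work out the moves.

```bash
cat >> h.py <<'E'
from scipy.spatial.transform import Rotation as Ro
def pose():
    s=readout.state();return np.array(s["ee_pos"]),Ro.from_quat(s["tool_rot"])
def target(yaw,tilt):
    # tool for object yaw (rad): tool x=-obj y, z down tilted forward by tilt
    return Ro.from_euler("z",yaw)*Ro.from_matrix(np.array([[0,-1,0],[-1,0,0],[0,0,-1.]]).T)*Ro.from_rotvec([tilt,0,0])
def plan(p1,R1,p0=None,R0=None):
    p,R=pose() if p0 is None else (p0,R0)
    rv=(R.inv()*R1).as_rotvec()/.12; d=np.asarray(p1)-p
    print("turn units",rv.round(2),"| shift if moved after turn",(R1.inv().apply(d)/.04).round(3),"| before",(R.inv().apply(d)/.04).round(3))
E
python3 - <<'E'
from h import *
np.set_printoptions(precision=4,suppress=True)
p,R=pose(); W=cams.snapshot("wrist"); c,_=ray(W,0,0)
print("cam in tool",R.inv().apply(c-p)); print(R.as_matrix())
for t in (0,.5,-.5): print(target(0,t).as_matrix()[:,2])
plan([.42,-.05,.30],target(0,0.4))
plan([.42,-.15,.30],target(-.31,0.4))
E
```

```text
cam in tool [ 0.0001 -0.0795 -0.1308]
[[ 0.2848 -0.9586 -0.0002]
 [-0.9586 -0.2848  0.0009]
 [-0.0009 -0.0001 -1.    ]]
[ 0. -0. -1.]
[ 0.4794  0.     -0.8776]
[-0.4794  0.     -0.8776]
turn units [3.31 0.49 2.37] | shift if moved after turn [-14.322  -5.974   0.951] | before [-12.057  -9.709  -1.443]
turn units [3.23 1.   4.92] | shift if moved after turn [-13.05   -2.395  -0.563] | before [-9.661 -8.997 -1.444]
```

```bash
python3 -m jog '[[0,0,-0.5,0.65,0.2,0.98,85],[0,0,-0.5,0.65,0.2,0.98,85],[0,0,-0.5,0.65,0.2,0.98,85],[0,0,0,0.65,0.2,0.98,85],[0,0,0,0.65,0.2,0.98,85],[0,0,0,0,0,0,85]]' 60
python3 - <<'E'
from h import *
plan([.45,-.17,.30],target(-.31,0.4))
E
```

```text
time_s: 0.8
ee_pos: [0.1766, -0.6225, 0.3013]
tool_rot: [-0.608, 0.774, -0.141, 0.103]
ft_force: [-0.7, 0.3, -2.0]
finger_gap: 0.0849
turn units [0.4  0.11 0.57] | shift if moved after turn [-12.859  -2.803   1.221] | before [-12.62   -3.73    1.239]
```

```bash
python3 -m jog '[[-0.9,-0.2,0.1,0.2,0.1,0.3,85],[-0.95,-0.2,0.1,0.2,0.05,0.25,85],[-0.95,-0.2,0.1,0,0,0,85],[-0.95,-0.2,0.1,0,0,0,85],[-0.95,-0.2,0.1,0,0,0,85],[-0.95,-0.2,0.1,0,0,0,85],[-0.95,-0.2,0.1,0,0,0,85],[-0.95,-0.2,0.1,0,0,0,85]]'
python3 -m jog '[[-0.95,-0.2,0.1,0,0,0,85],[-0.95,-0.2,0.1,0,0,0,85],[-0.95,-0.2,0.1,0,0,0,85],[-0.8,-0.2,0.1,0,0,0,85],[-0.5,-0.1,0,0,0,0,85],[0,0,0,0,0,0,85]]'
python3 - <<'E'
from h import *
plan([.45,-.17,.30],target(-.31,0.4))
W=cams.snapshot("wrist");cv2.imwrite("pics/w1.png",W["img"])
E
```

```text
time_s: 1.47
ee_pos: [0.3364, -0.3511, 0.2946]
tool_rot: [-0.584, 0.787, -0.161, 0.115]
ft_force: [0.8, -0.8, 1.2]
finger_gap: 0.085
time_s: 1.97
ee_pos: [0.4246, -0.2013, 0.2934]
tool_rot: [-0.587, 0.785, -0.162, 0.115]
ft_force: [-0.5, -0.5, 0.6]
finger_gap: 0.0849
turn units [0.  0.  0.2] | shift if moved after turn [-0.939 -0.401 -0.009] | before [-0.929 -0.424 -0.009]
```

View pics/w1.png

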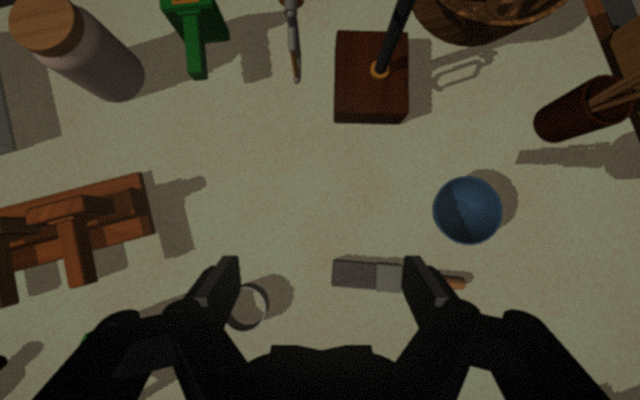

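```bash
python3 -m jog '[[-0.3,-0.6,0,1,0,0.2,85],[-0.3,-0.6,0,1,0,0,85],[0,0,0,1,0,0,85],[0,0,0,1,0,0,85],[0,0,0,0,0,0,85],[0,0,0,0,0,0,85]]'
python3 - <<'E'
from h import *
import pickle
plan([.45,-.17,.30],target(-.31,0.4))
W=cams.snapshot("wrist");cv2.imwrite("pics/w2.png",W["img"]);pickle.dump(W,open("w2.pkl","wb"))
E
```

```text
time_s: 2.52
ee_pos: [0.4826, -0.193, 0.3212]
tool_rot: [-0.544, 0.744, -0.308, 0.235]
ft_force: [-0.4, 0.2, -0.6]
finger_gap: 0.085
turn units [-3.3   0.13 -0.02] | shift if moved after turn [-0.298  1.083  0.117] | before [-0.297  1.046 -0.305]
```

View pics/w2.png

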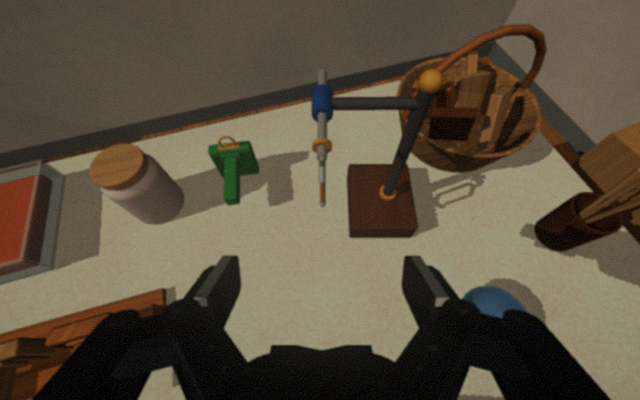

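```bash
python3 - <<'E'
from h import *
crop("pics/w2.png","pics/w2c.png",280,60,360,220,3.75)
S=cams.snapshot("side");cv2.imwrite("pics/s2.png",S["img"]);crop("pics/s2.png","pics/s2c.png",400,190,510,280,7)
S=cams.snapshot("top");cv2.imwrite("pics/t2.png",S["img"]);crop("pics/t2.png","pics/t2c.png",445,105,505,195,6.5)
E
```

```text
(no output)
```

View pics/w2c.png

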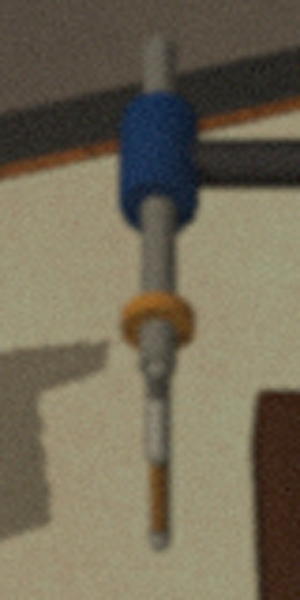

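View pics/s2c.png

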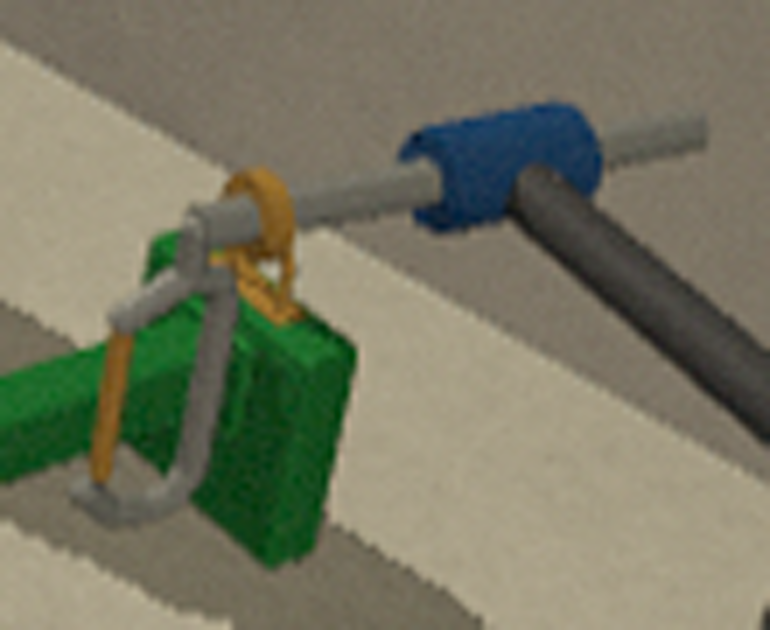

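View pics/t2c.png

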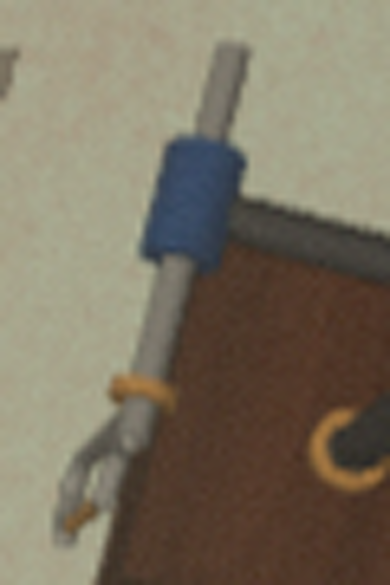

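```bash
python3 - <<'E'
from h import *
import pickle
np.set_printoptions(precision=4,suppress=True)
W=pickle.load(open("w2.pkl","rb"));S=cams.snapshot("side");T=cams.snapshot("top")
w=lambda x,y:(W,280+x/3.75,60+y/3.75);s=lambda x,y:(S,400+x/7,190+y/7);t=lambda x,y:(T,445+x/6.5,105+y/6.5)
P={"nose":(w(158,540),s(90,489),t(64,538)),"collar":(w(157,325),s(262,215),t(143,392)),"back":(w(160,40),s(706,130),t(233,45)),"sleeveF":(w(158,205),s(425,188),t(178,258))}
R={}
for k,o in P.items():
    R[k]=tri(*o)[0];print(k,*tri(*o),"TS",tri(*o[1:])[0],"WS",tri(*o[:2])[0],"WT",tri(o[0],o[2])[0])
for a,b in (("collar","back"),("collar","sleeveF"),("nose","back")):
    d=R[b]-R[a];print(a,b,np.degrees(np.arctan2(d[1],d[0])),np.degrees(np.arctan2(d[2],np.hypot(d[0],d[1]))))
z=.243
for a,b in ((t(178,258),t(233,45)),(t(140,420),t(233,45)),(w(157,345),w(160,40)),(w(157,325),w(158,205))):
    p=onplane(*a,z);q=onplane(*b,z);d=q-p;print(p,q,np.degrees(np.arctan2(d[1],d[0])))
n=onplane(*w(158,540),.177);print("nose w@.177",n, "t",onplane(*t(64,538),.177))
E
```

```text
nose [ 0.5921 -0.2273  0.1771] [np.float64(1.5), np.float64(1.2), np.float64(0.8)] TS [ 0.5919 -0.2281  0.1779] WS [ 0.5934 -0.2266  0.1756] WT [ 0.5909 -0.2265  0.1792]
collar [ 0.6224 -0.2369  0.2426] [np.float64(1.5), np.float64(0.7), np.float64(1.0)] TS [ 0.6223 -0.2376  0.2436] WS [ 0.6229 -0.2362  0.2418] WT [ 0.6229 -0.2372  0.2408]
back [ 0.7291 -0.2716  0.2428] [np.float64(1.2), np.float64(0.9), np.float64(1.0)] TS [ 0.7286 -0.2722  0.2426] WS [ 0.732  -0.2713  0.2413] WT [ 0.7271 -0.2703  0.2454]
sleeveF [ 0.6627 -0.2497  0.2419] [np.float64(0.9), np.float64(1.2), np.float64(1.3)] TS [ 0.6623 -0.2502  0.2418] WS [ 0.6631 -0.249   0.2412] WT [ 0.6628 -0.2499  0.2428]
collar back -18.019792277552106 0.09720536284168808
collar sleeveF -17.702691695780356 -0.9962815516170106
nose back -17.932460977656856 24.530134481430274
[ 0.6628 -0.2508  0.243 ] [ 0.728  -0.2715  0.243 ] -17.647624825139527
[ 0.6142 -0.2364  0.243 ] [ 0.728  -0.2715  0.243 ] -17.132679753342643
[ 0.6144 -0.2334  0.243 ] [ 0.7301 -0.2708  0.243 ] -17.882033336535446
[ 0.6209 -0.2355  0.243 ] [ 0.6624 -0.2488  0.243 ] -17.808849381065453
nose w@.177 [ 0.5916 -0.2258  0.177 ] t [ 0.5917 -0.228   0.177 ]
```

```bash
python3 - <<'E'
from h import *
plan([.42,.31,.22],target(0,0.45))
E
```

```text
turn units [-2.9  -1.43 -2.17] | shift if moved after turn [-12.666   2.518   1.631] | before [-11.555   5.669  -1.943]
```

```bash
python3 -m jog '[[-0.4,0.6,-0.2,-0.72,-0.36,-0.54,85],[-0.7,0.6,-0.2,-0.72,-0.36,-0.54,85],[-0.9,0.2,0.2,-0.72,-0.36,-0.54,85],[-0.95,0,0.2,-0.72,-0.36,-0.54,85],[-0.95,0.1,0.1,0,0,0,85],[-0.95,0.1,0.1,0,0,0,85],[-0.95,0.1,0.1,0,0,0,85],[-0.95,0.1,0.1,0,0,0,85]]'
python3 - <<'E'
from h import *
plan([.42,.31,.22],target(0,0.45))
E
```

```text
time_s: 3.43
ee_pos: [0.4529, 0.0847, 0.2614]
tool_rot: [-0.688, 0.69, -0.159, 0.159]
ft_force: [1.1, -1.2, 0.1]
finger_gap: 0.085
turn units [-0.03 -0.01 -0.02] | shift if moved after turn [-5.633  1.192  0.575] | before [-5.631  1.207  0.563]
```

```bash
python3 -m jog '[[-0.95,0.2,0.1,0,0,0,85],[-0.95,0.2,0.1,0,0,0,85],[-0.95,0.2,0.1,0,0,0,85],[-0.9,0.2,0.1,0,0,0,85],[-0.8,0.2,0.1,0,0,0,85],[-0.2,0.1,0,0,0,0,85],[0,0,0,0,0,0,85],[0,0,0,0,0,0,85]]'
python3 - <<'E'
from h import *
import pickle
plan([.42,.31,.22],target(0,0.45))
W=cams.snapshot("wrist");cv2.imwrite("pics/w3.png",W["img"]);pickle.dump(W,open("w3.pkl","wb"))
E
```

```text
time_s: 4.1
ee_pos: [0.4046, 0.2579, 0.2453]
tool_rot: [0.69, -0.687, 0.156, -0.166]
ft_force: [1.2, -0.0, -0.3]
finger_gap: 0.0852
turn units [-0.08  0.13 -0.  ] | shift if moved after turn [-1.301 -0.071  0.738] | before [-1.29  -0.063  0.758]
```

View pics/w3.png

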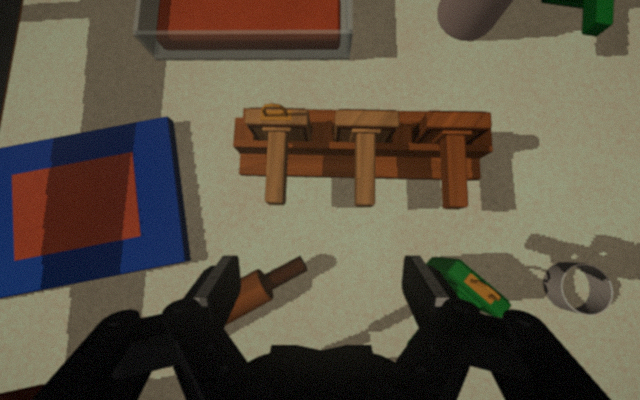

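```bash
python3 - <<'E'
from h import *
crop("pics/w3.png","pics/w3c.png",230,90,330,215,4.8)
E
```

```text
(no output)
```

View pics/w3c.png

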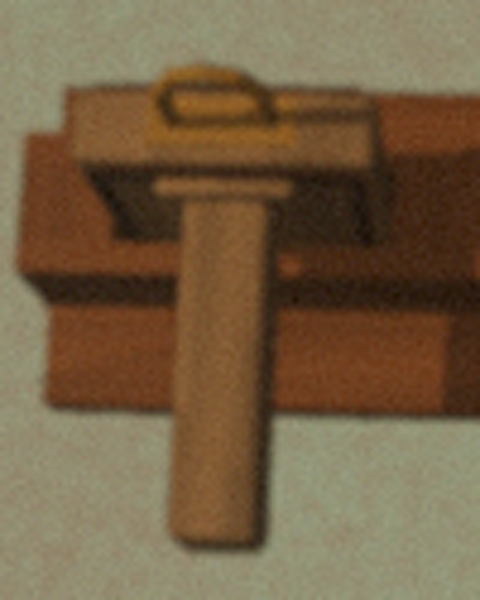

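```bash
python3 - <<'E'
from h import *
import pickle
np.set_printoptions(precision=4,suppress=True)
W=pickle.load(open("w3.pkl","rb"));c=lambda x,y:(W,230+x/4.8,90+y/4.8)
for n,p,z in (("endL",(170,535),.08),("endR",(266,538),.08),("rootL",(182,205),.082),("rootR",(272,205),.082),("bBL",(75,162),.092),("bBR",(374,168),.092),("bFL",(75,90),.092),("bFR",(372,97),.092),("eye",(208,75),.116)):
    print(n,onplane(*c(*p),z))
plan([.40,.306,.20],target(0,0.45))
E
```

```text
endL [0.4664 0.3243 0.08  ]
endR [0.4658 0.3014 0.08  ]
rootL [0.5479 0.3238 0.082 ]
rootR [0.5479 0.3017 0.082 ]
bBL [0.5545 0.3477 0.092 ]
bBR [0.553  0.2762 0.092 ]
bFL [0.5728 0.3485 0.092 ]
bFR [0.571 0.277 0.092]
eye [0.5641 0.3118 0.116 ]
turn units [-0.08  0.13 -0.  ] | shift if moved after turn [-1.206  0.591  0.967] | before [-1.191  0.601  0.98 ]
```

```bash
python3 - <<'E'
from h import *
plan([.4427,.3115,.162],target(0,0.45))
E
python3 -m jog '[[-0.3,0,0.2,-0.04,0.06,0,85],[-0.3,0,0.2,-0.04,0.07,0,85],[-0.3,0,0.2,0,0,0,85],[-0.3,0,0.2,0,0,0,85],[-0.1,0,0,0,0,0,85],[0,0,0,0,0,0,85],[0,0,0,0,0,0,85]]'
python3 - <<'E'
from h import *
plan([.4427,.3115,.162],target(0,0.45))
plan([.4905,.3115,.0628],target(0,0.45))
E
```

```text
turn units [-0.08  0.13 -0.  ] | shift if moved after turn [-1.343  0.043  2.287] | before [-1.309  0.065  2.307]
time_s: 4.73
ee_pos: [0.3899, 0.2825, 0.251]
tool_rot: [0.692, -0.685, 0.151, -0.171]
ft_force: [-0.3, -0.4, -0.4]
finger_gap: 0.0851
turn units [-0.07  0.24  0.02] | shift if moved after turn [-0.726 -0.222  2.577] | before [-0.65  -0.201  2.599]
turn units [-0.07  0.24  0.02] | shift if moved after turn [-0.726 -0.22   5.33 ] | before [-0.57  -0.175  5.351]
```

```bash
python3 - <<'E'
from h import *
s=readout.state();print(s["qpos"].round(3),s["dq"].round(3))
E
```

```text
[ 0.829 -0.306 -1.534  2.226 -0.034  0.563 -2.297] [ 0.006  0.002  0.005  0.005 -0.001 -0.001  0.004]
```

```bash
python3 -m jog '[[0,-0.6,0.6,-0.5,0,0,85],[-0.1,-0.6,0.6,-0.5,0.05,0,85],[-0.1,-0.3,0.6,-0.5,0.05,0,85],[-0.1,0,0,-0.2,0,0,85],[0,0,0,0,0,0,85],[0,0,0,0,0,0,85]]'
python3 - <<'E'
from h import *
s=readout.state();print(s["qpos"].round(3),s["dq"].round(3))
t=.25;g=np.array([.487,.3115,.07]);z=np.array([np.sin(t),0,-np.cos(t)])
plan(g+.008*z-.11*z,target(0,t))
E
```

```text
time_s: 5.23
ee_pos: [0.4122, 0.2494, 0.2657]
tool_rot: [0.704, -0.694, 0.085, -0.123]
ft_force: [-0.2, 0.6, -0.9]
finger_gap: 0.0848
[ 1.068 -0.306 -1.534  2.131 -0.314  0.751 -1.865] [-0.019 -0.002 -0.011  0.014  0.004 -0.006 -0.004]
turn units [-0.38  0.46  0.06] | shift if moved after turn [-1.553 -0.602  2.652] | before [-1.398 -0.488  2.759]
```

```bash
python3 -m jog '[[0.1,-0.8,0,-0.3,0,0,85],[0.1,-0.8,0,-0.3,0,0,85],[0.1,-0.8,0,-0.3,0,0,85],[0.1,-0.8,0,-0.3,0,0,85],[0,-0.8,0,0,0,0,85],[0,0,0,0,0,0,85]]'
python3 - <<'E'
from h import *
s=readout.state();print(s["qpos"].round(3))
plan([.55,.3115,.27],target(0,.0))
E
```

```text
time_s: 5.73
ee_pos: [0.4844, 0.1912, 0.3546]
tool_rot: [0.708, -0.695, 0.049, -0.111]
ft_force: [0.9, -0.6, -0.1]
finger_gap: 0.0852
[ 1.376 -0.305 -1.532  1.9   -0.409  1.04  -1.572]
turn units [-1.89  0.74  0.15] | shift if moved after turn [-3.007 -1.641  2.114] | before [-2.768 -1.147  2.689]
```

```bash
python3 - <<'E'
from h import *
import itertools
from scipy.optimize import least_squares
s=readout.state()
Q=np.array([[1.54520663,.50183559,-.42678682,1.5514711,.2207964,1.13829577,-.21030346],[.829,-.306,-1.534,2.226,-.034,.563,-2.297],[1.068,-.306,-1.534,2.131,-.314,.751,-1.865],s["qpos"]])
P=np.array([[.18487647,-.62244264,.24125785],[.3899,.2825,.251],[.4122,.2494,.2657],s["ee_pos"]])
RR=[Ro.from_quat(x) for x in ([.801510817,-.597979477,-7.639e-4,-6.0899e-4],[.692,-.685,.151,-.171],[.704,-.694,.085,-.123],s["tool_rot"])]
def chain(q,sg,yaw,c):
    q=q*sg
    R=Ro.from_euler("z",yaw);out=[R]
    for i in range(7):
        R=R*Ro.from_euler("zyzyzyz"[i],q[i]);out.append(R)
    return out,R*Ro.from_euler("z",c)
res=[]
for s4 in itertools.product((1,-1),repeat=4):
  for t2 in itertools.product((1,-1),repeat=3):
    sg=np.array([s4[0],t2[0],s4[1],t2[1],s4[2],t2[2],s4[3]])
    f=lambda x:np.concatenate([(chain(q,sg,*x)[1].inv()*R).as_rotvec() for q,R in zip(Q,RR)])
    for y0 in (0,3.14):
        r=least_squares(f,[y0,.5]);res.append((r.cost,tuple(sg),r.x))
res.sort(key=lambda r:r[0])
for r in res[:4]:print(r)
c,sg,x=res[0];sg=np.array(sg)
# positions: p = [0,0,d1] + R2*(a,0,l1)... linear
A=[];b=[]
for q,p in zip(Q,P):
    ch,_=chain(q,sg,*x)
    M=[ch[0].as_matrix()[:,2:3]]
    for k in (3,5,7): M.append(ch[k].as_matrix()[:,2:3])
    for k in (3,5,): M.append(ch[k].as_matrix()[:,0:1])
    M.append(ch[6].as_matrix()[:,0:1])
    A.append(np.hstack(M));b.append(p)
A=np.vstack(A);b=np.hstack(b);sol,rs,rk,sv=np.linalg.lstsq(A,b,rcond=1e-4);print(sol.round(4),rk,sv.round(3),(A@sol-b).round(4))
E
```

```text
(np.float64(1.9203626180551067e-06), (np.int64(-1), np.int64(1), np.int64(-1), np.int64(1), np.int64(-1), np.int64(1), np.int64(-1)), array([9.12558915e-05, 3.14100346e+00]))
(np.float64(1.9203626180557835e-06), (np.int64(-1), np.int64(1), np.int64(-1), np.int64(1), np.int64(-1), np.int64(1), np.int64(-1)), array([6.28327656, 3.14100346]))
(np.float64(1.920362618059254e-06), (np.int64(-1), np.int64(-1), np.int64(-1), np.int64(-1), np.int64(-1), np.int64(-1), np.int64(-1)), array([-3.14150140e+00, -5.89192824e-04]))
(np.float64(1.920362618448181e-06), (np.int64(-1), np.int64(-1), np.int64(-1), np.int64(-1), np.int64(-1), np.int64(-1), np.int64(-1)), array([ 3.14168396e+00, -5.89141070e-04]))
[ 0.3739  0.5124  0.4701  0.3777 -0.0584  0.0236 -0.0511] 7 [3.944 3.434 0.582 0.395 0.284 0.254 0.137] [ 0.0198  0.0123  0.0105 -0.0036  0.0039  0.0029 -0.0017  0.0051 -0.0037
  0.0034  0.0119 -0.0097]
```

```bash
cat >> h.py <<'E'
SG=np.array([-1,1,-1,1,-1,1,-1.])
def chain(q):
    q=np.asarray(q)*SG;R=Ro.identity();out=[R]
    for i in range(7):
        R=R*Ro.from_euler("zyzyzyz"[i],q[i]);out.append(R)
    return out,R*Ro.from_euler("z",np.pi)
E
python3 - <<'E'
from h import *
s=readout.state()
Q=np.array([[1.54520663,.50183559,-.42678682,1.5514711,.2207964,1.13829577,-.21030346],[.829,-.306,-1.534,2.226,-.034,.563,-2.297],[1.068,-.306,-1.534,2.131,-.314,.751,-1.865],s["qpos"]])
P=np.array([[.18487647,-.62244264,.24125785],[.3899,.2825,.251],[.4122,.2494,.2657],s["ee_pos"]])
def fit(terms):
    A=[];b=[]
    for q,p in zip(Q,P):
        ch,_=chain(q);A.append(np.stack([ch[k].as_matrix()[:,a] for k,a in terms],1));b.append(p)
    A=np.vstack(A);b=np.hstack(b);sol=np.linalg.lstsq(A,b,rcond=1e-4)[0];print(terms,sol.round(4),"res",np.abs(A@sol-b).max().round(4))
fit([(0,2),(3,2),(5,2),(7,2)])
fit([(0,2),(3,2),(5,2),(7,2),(1,1),(3,1),(5,1)])
fit([(0,2),(3,2),(5,2),(7,2),(3,0),(4,0)])
fit([(0,2),(3,2),(5,2),(7,2),(3,0),(4,0),(6,0)])
fit([(0,2),(3,2),(5,2),(7,2),(1,0),(3,0),(5,0)])
fit([(0,2),(3,2),(5,2),(7,2),(2,0),(4,0),(6,0)])
E
```

```text
[(0, 2), (3, 2), (5, 2), (7, 2)] [0.3492 0.4937 0.4604 0.3419] res 0.021
[(0, 2), (3, 2), (5, 2), (7, 2), (1, 1), (3, 1), (5, 1)] [ 3.461e-01  5.062e-01  4.704e-01  3.483e-01 -1.450e-02 -1.170e-02
 -4.000e-04] res 0.0001
[(0, 2), (3, 2), (5, 2), (7, 2), (3, 0), (4, 0)] [ 0.3884  0.5349  0.4817  0.3856 -0.0181  0.0335] res 0.0228
[(0, 2), (3, 2), (5, 2), (7, 2), (3, 0), (4, 0), (6, 0)] [ 0.3839  0.5396  0.4729  0.4031 -0.0501  0.0311 -0.0352] res 0.0219
[(0, 2), (3, 2), (5, 2), (7, 2), (1, 0), (3, 0), (5, 0)] [ 0.3425  0.5233  0.443   0.3734  0.0188 -0.0011 -0.0015] res 0.0141
[(0, 2), (3, 2), (5, 2), (7, 2), (2, 0), (4, 0), (6, 0)] [ 0.3163  0.4972  0.4586  0.3404  0.0234 -0.0353  0.0222] res 0.0103
```

```bash
cat >> h.py <<'E'
TERMS=[(0,2),(3,2),(5,2),(7,2),(1,1),(3,1),(5,1)];SOL=np.array([.3461,.5062,.4704,.3483,-.0145,-.0117,-.0004])
LO=np.array([-2.88,-.31,-1.54,.2,-1.41,.19,-2.57]);HI=np.array([2.88,2.03,1.56,2.42,4.55,2.02,2.57]);VM=.7*np.array([2.57,2.57,3.14,3.14,3.14,3.14,3.14])/12
def fk(q):
    ch,R=chain(q);return sum(ch[k].as_matrix()[:,a]*s for (k,a),s in zip(TERMS,SOL)),R
def jac(q):
    p,R=fk(q);J=np.zeros((6,7))
    for i in range(7):
        e=np.zeros(7);e[i]=1e-5;p2,R2=fk(q+e);J[:3,i]=(p2-p)/1e-5;J[3:,i]=(R2*R.inv()).as_rotvec()/1e-5
    return J
def step(q,p1,R1,w=1.,k=0,qh=None):
    """DLS to pose with row-speed clip"""
    q0=q.copy()
    for _ in range(30):
        p,R=fk(q);e=np.r_[p1-p,w*(R1*R.inv()).as_rotvec()]
        J=jac(q);J[3:]*=w
        dq=J.T@np.linalg.solve(J@J.T+1e-6*np.eye(6),e)
        if qh is not None: dq+=k*(qh-q)-k*np.linalg.pinv(J)@(J@(qh-q))
        q=np.clip(q+dq,LO+.005,HI-.005)
        if np.linalg.norm(e)<1e-6 and qh is None:break
    d=q-q0;f=max(1,np.abs(d/VM).max());return q0+d/f
def sim(q,rows,**kw):
    p,R=fk(q)
    for r in rows:
        r=np.array(r,float);t=r[:3]*.04;n=np.linalg.norm(t);t*=min(1,.0417/max(n,1e-9))
        p1=p+R.apply(t);R1=R*Ro.from_rotvec(r[3:6]*.12)
        q=step(q,p1,R1,**kw);p,R=fk(q)
    return q
E
cat > rows1.py <<'E'
r0=[[0,0,-0.5,0.65,0.2,0.98]]*3+[[0,0,0,0.65,0.2,0.98]]*2+[[0]*6]
r1=[[-0.9,-0.2,0.1,0.2,0.1,0.3],[-0.95,-0.2,0.1,0.2,0.05,0.25]]+[[-0.95,-0.2,0.1,0,0,0]]*9+[[-0.8,-0.2,0.1,0,0,0],[-0.5,-0.1,0,0,0,0],[0]*6]
r2=[[-0.3,-0.6,0,1,0,0.2],[-0.3,-0.6,0,1,0,0],[0,0,0,1,0,0],[0,0,0,1,0,0],[0]*6]
r3=[[-0.4,0.6,-0.2,-0.72,-0.36,-0.54],[-0.7,0.6,-0.2,-0.72,-0.36,-0.54],[-0.9,0.2,0.2,-0.72,-0.36,-0.54],[-0.95,0,0.2,-0.72,-0.36,-0.54]]+[[-0.95,0.1,0.1,0,0,0]]*4
r4=[[-0.95,0.2,0.1,0,0,0]]*3+[[-0.9,0.2,0.1,0,0,0],[-0.8,0.2,0.1,0,0,0],[-0.2,0.1,0,0,0,0]]
E
python3 - <<'E'
from h import *
from rows1 import *
np.set_printoptions(precision=3,suppress=True)
q0=np.array([1.54520663,.50183559,-.42678682,1.5514711,.2207964,1.13829577,-.21030346])
for w in (1,.3):
    q=q0
    for r in (r0,r1,r2,r3,r4):
        q=sim(q,r,w=w);print(q,fk(q)[0])
print(readout.state()["qpos"])
E
```

```text
[ 1.795  0.354 -0.451  1.688 -0.246  0.952 -0.37 ] [ 0.18  -0.622  0.301]
[ 1.497 -0.148 -0.956  2.169 -0.331  0.637 -1.205] [ 0.452 -0.225  0.305]
[ 1.128 -0.195 -0.675  2.339 -0.911  0.249 -0.71 ] [ 0.505 -0.204  0.33 ]
[ 1.211 -0.305 -1.279  2.229 -0.465  0.582 -1.401] [0.487 0.079 0.277]
[ 1.257 -0.305 -1.535  2.145 -0.31   0.547 -1.978] [0.51  0.172 0.286]
[ 1.795  0.354 -0.451  1.688 -0.246  0.952 -0.37 ] [ 0.18  -0.622  0.301]
[ 1.497 -0.148 -0.956  2.169 -0.331  0.637 -1.205] [ 0.452 -0.225  0.305]
[ 1.128 -0.195 -0.675  2.339 -0.911  0.249 -0.71 ] [ 0.505 -0.204  0.33 ]
[ 1.211 -0.305 -1.279  2.229 -0.465  0.582 -1.401] [0.487 0.079 0.277]
[ 1.257 -0.305 -1.535  2.145 -0.31   0.547 -1.978] [0.51  0.172 0.286]
[ 1.376 -0.305 -1.532  1.9   -0.409  1.04  -1.572]
```

```bash
cat >> h.py <<'E'
def goto(q,p1,R1,vm=.035,wm=.1,**kw):
    p,R=fk(q);rv=(R.inv()*R1).as_rotvec();n=int(np.ceil(max(np.linalg.norm(p1-p)/vm,np.linalg.norm(rv)/wm,1)))
    pc,Rc=p,R;bad=0
    for i in range(1,n+3):
        a=min(1,i/n)
        q=step(q,p+a*(p1-p),R*Ro.from_rotvec(a*rv),**kw)
    return q,n
def err(q,p1,R1):
    p,R=fk(q);return np.linalg.norm(p-p1),(R.inv()*R1).magnitude()
def marg(q): return np.minimum(q-LO,HI-q)
E
cat > search.py <<'E'
from h import *
import sys,time
np.set_printoptions(precision=3,suppress=True)
q0=np.array(readout.state()["qpos"])
rng=np.random.default_rng(int(sys.argv[1]));best=[]
tilt=.25;g=np.array([.487,.3115,.07]);z=np.array([np.sin(tilt),0,-np.cos(tilt)]);G=g-.102*z;RG=target(0,tilt)
t0=time.time()
while time.time()-t0<150:
    k=rng.integers(1,4);W=[]
    q=q0;n=0
    for i in range(k):
        az=rng.uniform(-.9,.9);r=rng.uniform(.42,.85);w=(az,r,rng.uniform(.32,.5),rng.uniform(-.8,.8),rng.uniform(-.2,.5));W.append(w)
        q,m=goto(q,np.array([r*np.cos(az),r*np.sin(az),w[2]]),target(w[3],w[4]),vm=.04,wm=.12);n+=m
    q,m=goto(q,G,RG,vm=.04,wm=.12);n+=m
    e=err(q,G,RG)
    if e[0]<.003 and e[1]<.02: best.append((marg(q)[[0,1,2,3,5,6]].min()-.002*n,n,q,W))
best.sort(key=lambda b:-b[0])
for b in best[:3]: print(round(b[0],3),b[1],b[2]); [print("   ",np.round(w,2)) for w in b[3]]
E
for i in 1 2 3 4; do python3 search.py $i & done; wait
```

```text
this script no longer has the robot
this script no longer has the robot
this script no longer has the robot
0.285 37 [-1.557  0.462  1.006  2.061 -0.4    0.648 -1.913]
    [ 0.7   0.73  0.38  0.19 -0.02]
    [0.79 0.7  0.35 0.49 0.34]
    [ 0.83  0.85  0.41 -0.57 -0.1 ]
0.262 50 [-1.424  0.389  0.818  2.058 -0.217  0.621 -2.079]
    [-0.82  0.45  0.34  0.08  0.01]
    [0.89 0.69 0.49 0.37 0.43]
    [ 0.8   0.59  0.36 -0.67  0.48]
0.236 38 [-1.219  0.33   0.558  2.053 -0.02   0.614 -2.258]
    [ 0.18  0.76  0.38 -0.75 -0.2 ]
    [ 0.52  0.77  0.45 -0.76 -0.02]
    [0.81 0.66 0.4  0.75 0.48]Exception ignored in: <_io.TextIOWrapper mode='rw' encoding='UTF-8'>
Traceback (most recent call last):
BrokenPipeError: [Errno 32] Broken pipe
Exception ignored in: <_io.TextIOWrapper mode='rw' encoding='UTF-8'>
Traceback (most recent call last):
BrokenPipeError: [Errno 32] Broken pipe
Exception ignored in: <_io.TextIOWrapper mode='rw' encoding='UTF-8'>
Traceback (most recent call last):
BrokenPipeError: [Errno 32] Broken pipe
```

```bash
cat > search.py <<'E'
from h import *
import sys,time
np.set_printoptions(precision=3,suppress=True)
q0=np.array(readout.state()["qpos"]);print(q0,fk(q0)[0])
rng=np.random.default_rng(int(sys.argv[1]));best=[]
tilt=float(sys.argv[2]);g=np.array([.487,.3115,.07])
def pose_for(grip,yaw,back=0):
    R=target(yaw,tilt);return grip+R.as_matrix()[:,2]*(.008-back),R
hx=np.array([np.cos(-.311),np.sin(-.311),0]);H=np.array([.6077,-.232,.243])
tour=[pose_for(g,0,.1),pose_for(g,0),pose_for(g+[0,0,.17],0)]+[pose_for(g+[-.0,-.25,.17],-.15)]+[pose_for(H+hx*d+[0,0,-.1035],-.311) for d in (-.17,-.08,-.02)]
t0=time.time()
while time.time()-t0<float(sys.argv[3]):
    k=rng.integers(1,4);W=[]
    q=q0;n=0
    for i in range(k):
        az=rng.uniform(-.3,.9);r=rng.uniform(.5,.85);w=(az,r,rng.uniform(.32,.5),rng.uniform(-.8,.8),rng.uniform(-.2,.5));W.append(w)
        q,m=goto(q,np.array([r*np.cos(az),r*np.sin(az),w[2]]),target(w[3],w[4]),vm=.04,wm=.12);n+=m
    mm=9;qs=[]
    for j,(P,R) in enumerate(tour):
        q,m=goto(q,P,R,vm=.04,wm=.12);e=err(q,P,R)
        if e[0]>.003 or e[1]>.02: mm=-1;break
        if j==0:n+=m
        mm=min(mm,marg(q)[[0,1,2,3,5,6]].min());qs.append(q)
    best.append((mm-.002*n,n,qs,W))
best.sort(key=lambda b:-b[0])
print(len(best))
for b in best[:3]: print(round(b[0],3),b[1]); [print("   ",np.round(w,2)) for w in b[3]];[print("      ",x) for x in b[2]]
E
python3 search.py 1 .25 250
```

```text
[ 1.376 -0.305 -1.532  1.9   -0.409  1.04  -1.572] [0.484 0.191 0.355]
463
0.086 24
    [0.3  0.73 0.4  0.36 0.29]
    [ 0.57  0.7   0.4  -0.3   0.18]
    [ 0.36  0.71  0.33 -0.64  0.32]
       [-1.203  0.348  0.545  2.055 -0.031  0.593 -2.249]
       [-1.064  0.543  0.434  2.054 -0.15   0.398 -2.145]
       [-1.205  0.273  0.582  1.949  0.004  0.763 -2.229]
       [-0.973  0.066  0.762  2.167  0.068  0.694 -1.985]
       [-0.322  0.268  0.737  2.286 -0.467  0.444 -1.105]
       [-0.225  0.421  0.669  2.083 -0.555  0.53  -1.059]
       [-0.18   0.516  0.645  1.94  -0.583  0.595 -1.062]
0.084 25
    [ 0.39  0.8   0.44 -0.59 -0.05]
    [ 0.77  0.7   0.43 -0.54 -0.1 ]
       [-1.21   0.35   0.554  2.055 -0.038  0.593 -2.243]
       [-1.068  0.544  0.44   2.054 -0.159  0.398 -2.137]
       [-1.214  0.274  0.592  1.949 -0.001  0.763 -2.225]
       [-0.983  0.066  0.773  2.167  0.067  0.694 -1.984]
       [-0.326  0.269  0.742  2.286 -0.471  0.444 -1.101]
       [-0.229  0.422  0.673  2.083 -0.559  0.531 -1.055]
       [-0.183  0.517  0.649  1.94  -0.587  0.596 -1.059]
0.084 27
    [0.13 0.69 0.47 0.52 0.28]
    [ 0.55  0.53  0.42  0.16 -0.1 ]
    [ 0.77  0.74  0.34 -0.61 -0.13]
       [-1.01   0.321  0.313  2.049  0.119  0.6   -2.384]
       [-0.936  0.519  0.275  2.049  0.068  0.399 -2.34 ]
       [-0.982  0.248  0.316  1.942  0.115  0.771 -2.329]
       [-0.716  0.06   0.49   2.161  0.099  0.697 -2.02 ]
       [-0.181  0.241  0.572  2.282 -0.35   0.426 -1.217]
       [-0.11   0.39   0.523  2.08  -0.428  0.504 -1.171]
       [-0.075  0.483  0.505  1.937 -0.454  0.565 -1.17 ]
```

```bash
cat >> h.py <<'E'
def rows(p1,R1,n):
    p,R=pose();rv=(R.inv()*R1).as_rotvec();d=(np.asarray(p1)-p)/n/.04
    for i in range(n): print((R*Ro.from_rotvec(rv*(i+.5)/n)).inv().apply(d).round(2),(rv/n/.12).round(2))
E
python3 - <<'E'
from h import *
rows([.74,.304,.44],target(-.59,-.05),9)
E
```

```text
[-0.34 -0.74 -0.06] [-0.22  0.13  0.56]
[-0.39 -0.71 -0.08] [-0.22  0.13  0.56]
[-0.43 -0.68 -0.11] [-0.22  0.13  0.56]
[-0.47 -0.65 -0.13] [-0.22  0.13  0.56]
[-0.51 -0.61 -0.16] [-0.22  0.13  0.56]
[-0.55 -0.57 -0.18] [-0.22  0.13  0.56]
[-0.59 -0.52 -0.2 ] [-0.22  0.13  0.56]
[-0.62 -0.48 -0.23] [-0.22  0.13  0.56]
[-0.64 -0.43 -0.25] [-0.22  0.13  0.56]
```

```bash
python3 -m jog '[[-0.34,-0.74,-0.06,-0.22,0.13,0.56,85],[-0.39,-0.71,-0.08,-0.22,0.13,0.56,85],[-0.43,-0.68,-0.1,-0.22,0.13,0.56,85],[-0.47,-0.65,-0.13,-0.22,0.13,0.56,85],[-0.51,-0.61,-0.16,-0.22,0.13,0.56,85],[-0.55,-0.57,-0.18,-0.22,0.13,0.56,85],[-0.59,-0.52,-0.2,-0.22,0.13,0.56,85],[-0.62,-0.48,-0.23,-0.22,0.13,0.56,85]]'
python3 - <<'E'
from h import *
s=readout.state();print(s["qpos"].round(3),fk(s["qpos"])[0]-s["ee_pos"])
rows([.74,.304,.44],target(-.59,-.05),3)
E
```

```text
time_s: 6.4
ee_pos: [0.4926, 0.216, 0.497]
tool_rot: [-0.501, 0.86, 0.0, 0.096]
ft_force: [0.1, 0.1, 0.2]
finger_gap: 0.085
[ 1.443 -0.306 -1.535  1.567 -0.388  1.412 -2.175] [ 2.35727000e-05  1.20563887e-04 -6.88216721e-05]
[-1.58 -1.37  0.8 ] [-0.39  0.47  0.22]
[-1.66 -1.36  0.65] [-0.39  0.47  0.22]
[-1.73 -1.34  0.49] [-0.39  0.47  0.22]
```

```bash
python3 - <<'E'
from h import *
np.set_printoptions(precision=3,suppress=True)
q=np.array([1.376,-.305,-1.532,1.9,-.409,1.04,-1.572])
p,R=fk(q)
r=[[-0.34,-0.74,-0.06,-0.22,0.13,0.56],[-0.39,-0.71,-0.08,-0.22,0.13,0.56],[-0.43,-0.68,-0.1,-0.22,0.13,0.56],[-0.47,-0.65,-0.13,-0.22,0.13,0.56],[-0.51,-0.61,-0.16,-0.22,0.13,0.56],[-0.55,-0.57,-0.18,-0.22,0.13,0.56],[-0.59,-0.52,-0.2,-0.22,0.13,0.56],[-0.62,-0.48,-0.23,-0.22,0.13,0.56]]
def solve(q,p1,R1,it,lam,w,frz):
    for _ in range(it):
        p,R=fk(q);e=np.r_[p1-p,w*(R1*R.inv()).as_rotvec()];J=jac(q);J[3:]*=w
        act=np.ones(7,bool)
        dq=J.T@np.linalg.solve(J@J.T+lam**2*np.eye(6),e)
        if frz:
            for _ in range(3):
                bad=act&(((q+dq)<LO+.005)|((q+dq)>HI-.005))
                if not bad.any():break
                act&=~bad;Ja=J*act;dq=Ja.T@np.linalg.solve(Ja@Ja.T+max(lam,1e-3)**2*np.eye(6),e)
        q=np.clip(q+dq,LO+.005,HI-.005)
    return q
J=jac(q);n=np.linalg.svd(J)[2][6];print("null",n)
print("dq1",np.linalg.pinv(J)@np.r_[R.apply(np.array(r[0][:3])*.04),R.apply(np.array(r[0][3:])*.12)])
print("target  [ 1.443 -0.306 -1.535  1.567 -0.388  1.412 -2.175]")
for it in (1,3,10):
  for lam in (1e-3,.05,.2):
    for frz in (0,1):
      for acc in (0,1):
        qq=q.copy();p,R=fk(qq)
        for x in r:
            x=np.array(x);p1=p+R.apply(x[:3]*.04);R1=R*Ro.from_rotvec(x[3:]*.12)
            q2=solve(qq,p1,R1,it,lam,1,frz);d=q2-qq;qq=qq+d/max(1,np.abs(d/VM).max())
            p,R=(p1,R1) if acc else fk(qq)
        print(it,lam,frz,acc,qq,fk(qq)[0])
E
```

```text
null [ 0.105 -0.468  0.277  0.    -0.599  0.19   0.547]
dq1 [ 0.237 -0.046 -0.199 -0.101 -0.035  0.072 -0.047]
target  [ 1.443 -0.306 -1.535  1.567 -0.388  1.412 -2.175]
1 0.001 0 0 [ 2.575 -0.305 -1.535  1.312 -0.641  1.501 -1.858] [ 0.524 -0.309  0.64 ]
1 0.001 0 1 [ 2.151 -0.305 -1.535  1.373 -0.707  1.534 -1.966] [ 0.592 -0.043  0.613]
1 0.001 1 0 [ 1.448 -0.305 -1.532  1.544 -0.341  1.53  -2.187] [0.462 0.197 0.503]
1 0.001 1 1 [ 1.415 -0.305 -1.532  1.617 -0.348  1.455 -2.192] [0.458 0.203 0.47 ]
1 0.05 0 0 [ 2.575 -0.305 -1.535  1.283 -0.657  1.555 -1.927] [ 0.524 -0.291  0.651]
1 0.05 0 1 [ 2.121 -0.305 -1.535  1.348 -0.719  1.566 -2.022] [ 0.591 -0.015  0.625]
1 0.05 1 0 [ 1.451 -0.305 -1.532  1.552 -0.343  1.521 -2.179] [0.463 0.195 0.499]
1 0.05 1 1 [ 1.423 -0.305 -1.532  1.615 -0.35   1.457 -2.184] [0.46  0.201 0.471]
1 0.2 0 0 [ 1.807 -0.305 -1.535  1.578 -0.557  1.451 -2.028] [0.536 0.085 0.5  ]
1 0.2 0 1 [ 1.942 -0.305 -1.535  1.464 -0.631  1.493 -2.089] [0.572 0.046 0.561]
1 0.2 1 0 [ 1.481 -0.305 -1.532  1.652 -0.368  1.416 -2.089] [0.472 0.174 0.455]
1 0.2 1 1 [ 1.4
[... 1366 characters left out ...]
 1.447 -2.19 ] [0.458 0.204 0.467]
10 0.05 0 0 [ 2.575 -0.305 -1.535  1.237 -0.947  1.737 -1.805] [ 0.558 -0.179  0.702]
10 0.05 0 1 [ 1.312 -0.096 -1.258  1.512 -0.38   1.361 -1.918] [0.546 0.101 0.573]
10 0.05 1 0 [ 1.448 -0.305 -1.532  1.562 -0.354  1.513 -2.176] [0.462 0.199 0.495]
10 0.05 1 1 [ 1.422 -0.305 -1.532  1.623 -0.354  1.45  -2.183] [0.459 0.201 0.468]
10 0.2 0 0 [ 2.299 -0.305 -1.535  1.302 -0.783  1.705 -1.966] [ 0.561 -0.072  0.647]
10 0.2 0 1 [ 1.975 -0.305 -1.535  1.427 -0.668  1.528 -2.054] [0.576 0.045 0.582]
10 0.2 1 0 [ 1.448 -0.305 -1.532  1.562 -0.354  1.513 -2.176] [0.462 0.199 0.495]
10 0.2 1 1 [ 1.43  -0.305 -1.532  1.621 -0.355  1.453 -2.175] [0.461 0.198 0.469]
```

```bash
cat >> rows1.py <<'E'
r4=r4+[[0]*6]*2
r5=[[-0.3,0,0.2,-0.04,0.06,0],[-0.3,0,0.2,-0.04,0.07,0],[-0.3,0,0.2,0,0,0],[-0.3,0,0.2,0,0,0],[-0.1,0,0,0,0,0]]
r6=[[0,-0.6,0.6,-0.5,0,0],[-0.1,-0.6,0.6,-0.5,0.05,0],[-0.1,-0.3,0.6,-0.5,0.05,0],[-0.1,0,0,-0.2,0,0]]
r7=[[0.1,-0.8,0,-0.3,0,0]]*4+[[0,-0.8,0,0,0,0]]
r8=[[-0.34,-0.74,-0.06,-0.22,0.13,0.56],[-0.39,-0.71,-0.08,-0.22,0.13,0.56],[-0.43,-0.68,-0.1,-0.22,0.13,0.56],[-0.47,-0.65,-0.13,-0.22,0.13,0.56],[-0.51,-0.61,-0.16,-0.22,0.13,0.56],[-0.55,-0.57,-0.18,-0.22,0.13,0.56],[-0.59,-0.52,-0.2,-0.22,0.13,0.56],[-0.62,-0.48,-0.23,-0.22,0.13,0.56]]
E
cat > m.py <<'E'
from h import *
def jac(q):
    ch,_=chain(q);ax=[1,1,1,1,1,1,1]
    o=np.zeros((8,3));p=np.zeros(3)
    # offsets attached after frame k: origin of joint i axis = sum of terms with k<i+1... 
    off={k:np.zeros(3) for k in range(8)}
    for (k,a),s in zip(TERMS,SOL): off[k]=off[k]+ch[k].as_matrix()[:,a]*s
    pos=[];c=np.zeros(3)
    for i in range(7):
        c=c+off[i];pos.append(c)   # joint i+1 located after link i offsets
    tip=c+off[7];J=np.zeros((6,7))
    for i in range(7):
        z=ch[i].as_matrix()[:,2 if i%2==0 else 1]*SG[i];J[:3,i]=np.cross(z,tip-pos[i]);J[3:,i]=z
    return J
def mstep(q,p1,R1,w=1.,lam=.01,it=6,mg=.005):
    q0=q.copy()
    for _ in range(it):
        p,R=fk(q);e=np.r_[p1-p,w*(R1*R.inv()).as_rotvec()]
        if np.linalg.norm(e)<2e-5:break
        J=jac(q);J[3:]*=w;act=np.ones(7)
        for _ in range(4):
            Ja=J*act;dq=Ja.T@np.linalg.solve(Ja@Ja.T+lam**2*np.eye(6),e)
            bad=(act>0)&(((q+dq)<LO+mg)|((q+dq)>HI-mg))
            if not bad.any():break
            act[bad]=0
        q=np.clip(q+dq,LO+mg,HI-mg)
    d=q-q0;return q0+d/max(1,np.abs(d/VM).max())
def msim(q,rows,**kw):
    p,R=fk(q)
    for r in rows:
        r=np.array(r,float);t=r[:3]*.04;t*=min(1,.0417/max(np.linalg.norm(t),1e-9))
        q=mstep(q,p+R.apply(t),R*Ro.from_rotvec(r[3:6]*.12),**kw);p,R=fk(q)
    return q
def mgoto(q,p1,R1,n,**kw):
    """rows actual as I'd type: recompute from start"""
    p,R=fk(q);rv=(R.inv()*R1).as_rotvec();d=(p1-p)/n
    rows=[np.r_[(R*Ro.from_rotvec(rv*(i+.5)/n)).inv().apply(d)/.04,rv/n/.12] for i in range(n)]
    return msim(q,rows,**kw),rows
E
python3 - <<'E'
from m import *
from rows1 import *
np.set_printoptions(precision=3,suppress=True)
q0=np.array([1.54520663,.50183559,-.42678682,1.5514711,.2207964,1.13829577,-.21030346])
obs=[None]*5+[[.829,-.306,-1.534,2.226,-.034,.563,-2.297],[1.068,-.306,-1.534,2.131,-.314,.751,-1.865],[1.376,-.305,-1.532,1.9,-.409,1.04,-1.572],[1.443,-.306,-1.535,1.567,-.388,1.412,-2.175]]
for w in (1,.5,.25):
  for lam in (.001,.05):
    q=q0;print(w,lam);dev=[]
    for r,o in zip((r0,r1,r2,r3,r4,r5,r6,r7,r8),obs):
        q=msim(q,r,w=w,lam=lam)
        if o: dev.append(np.abs(q-o).max());q=np.array(o)
    print(dev)
E
```

```text
1 0.001
[np.float64(0.10891147170868298), np.float64(0.04255286600514441), np.float64(0.05359447385709615), np.float64(0.10119589231196913)]
1 0.05
[np.float64(0.09723134651920984), np.float64(0.044272223667537136), np.float64(0.05359448051211646), np.float64(0.10119591731472521)]
0.5 0.001
[np.float64(0.11615932108558535), np.float64(0.08663118163327077), np.float64(0.03165318825956587), np.float64(0.0614604746672085)]
0.5 0.05
[np.float64(0.10542157040970246), np.float64(0.026331046884250364), np.float64(0.03165317197131423), np.float64(0.061460474640773644)]
0.25 0.001
[np.float64(0.20126234264069387), np.float64(0.30730389065647645), np.float64(0.19348247209754443), np.float64(0.3314546391327515)]
0.25 0.05
[np.float64(0.24654532984475486), np.float64(0.16463597991209178), np.float64(0.19380761744305453), np.float64(0.33145469378058845)]
```

```bash
cat > search2.py <<'E'
from m import *
import sys,time
np.set_printoptions(precision=3,suppress=True)
KW=dict(w=.6,lam=.03)
q0=np.array(readout.state()["qpos"]);print(q0,fk(q0)[0])
rng=np.random.default_rng(int(sys.argv[1]));best=[]
tilt=float(sys.argv[2]);g=np.array([.487,.3115,.07])
def pose_for(grip,yaw,back=0):
    R=target(yaw,tilt);return grip+R.as_matrix()[:,2]*(.008-back),R
hx=np.array([np.cos(-.311),np.sin(-.311),0]);H=np.array([.6077,-.232,.243])
tour=[pose_for(g,0,.1),pose_for(g,0),pose_for(g+[0,0,.17],0)]+[pose_for(g+[-.0,-.25,.17],-.15)]+[pose_for(H+hx*d+[0,0,-.1035],-.311) for d in (-.17,-.08,-.02)]
def N(q,P,R):
    p,Rc=fk(q);return int(np.ceil(max(np.linalg.norm(P-p)/.036,(Rc.inv()*R).magnitude()/.1,1)))
t0=time.time()
while time.time()-t0<float(sys.argv[3]):
    k=rng.integers(1,5);W=[];q=q0;n=0
    for i in range(k):
        az=rng.uniform(-1.2,.9);r=rng.uniform(.42,.85);w=(az,r,rng.uniform(.32,.55),rng.uniform(-1,1),rng.uniform(-.3,.5));W.append(w)
        P=np.array([r*np.cos(az),r*np.sin(az),w[2]]);R=target(w[3],w[4]);m=N(q,P,R);q,_=mgoto(q,P,R,m,**KW);n+=m
    mm=9;qs=[]
    for j,(P,R) in enumerate(tour):
        for rep in range(2):
            m=N(q,P,R);q,_=mgoto(q,P,R,m,**KW)
            if j==0:n+=m
        e=err(q,P,R)
        if e[0]>.004 or e[1]>.03: mm=-10+j;break
        mm=min(mm,marg(q)[[0,1,2,3,5,6]].min());qs.append(q)
    best.append((mm-.001*n,n,qs,W))
best.sort(key=lambda b:-b[0])
print(len(best))
for b in best[:3]: print(round(b[0],3),b[1]); [print("   ",np.round(w,2)) for w in b[3]];[print("      ",x) for x in b[2]]
E
python3 search2.py 1 .25 400
```

```text
[ 1.443 -0.306 -1.535  1.567 -0.388  1.412 -2.175] [0.493 0.216 0.497]
4116
0.093 45
    [-0.07  0.43  0.38 -0.4   0.05]
    [0.63 0.62 0.43 0.86 0.45]
    [ 0.85  0.67  0.35 -0.53 -0.12]
       [-1.009  0.321  0.311  2.049  0.119  0.6   -2.385]
       [-0.935  0.519  0.274  2.049  0.07   0.399 -2.341]
       [-0.981  0.248  0.314  1.942  0.116  0.771 -2.33 ]
       [-0.713  0.06   0.486  2.161  0.1    0.697 -2.02 ]
       [-0.173  0.24   0.564  2.282 -0.345  0.426 -1.223]
       [-0.103  0.388  0.515  2.08  -0.421  0.503 -1.177]
       [-0.069  0.482  0.497  1.937 -0.447  0.563 -1.176]
0.089 49
    [ 0.72  0.7   0.32  0.25 -0.19]
    [-0.14  0.47  0.54  0.64  0.48]
    [ 0.47  0.84  0.41 -0.97 -0.09]
       [-0.998  0.32   0.298  2.049  0.127  0.601 -2.392]
       [-0.927  0.518  0.265  2.049  0.082  0.4   -2.352]
       [-0.968  0.248  0.299  1.942  0.122  0.772 -2.335]
       [-0.698  0.06   0.471  2.161  0.101  0.698 -2.022]
       [-0.164  0.239  0.553  2.282 -0.337  0.425 -1.229]
       [-0.095  0.387  0.505  2.079 -0.413  0.502 -1.185]
       [-0.062  0.48   0.488  1.936 -0.438  0.562 -1.183]
0.086 50
    [ 0.3   0.43  0.38 -0.15  0.09]
    [-0.09  0.79  0.43  0.09  0.29]
    [-0.15  0.72  0.45 -0.99  0.22]
    [ 0.19  0.5   0.35 -0.6   0.49]
       [-1.1    0.331  0.42   2.052  0.052  0.595 -2.324]
       [-0.996  0.529  0.35   2.051 -0.032  0.396 -2.251]
       [-1.085  0.257  0.437  1.946  0.067  0.767 -2.286]
       [-0.831  0.062  0.612  2.164  0.086  0.696 -2.005]
       [-0.244  0.252  0.646  2.284 -0.401  0.433 -1.169]
       [-0.162  0.402  0.588  2.081 -0.484  0.514 -1.122]
       [-0.122  0.496  0.567  1.938 -0.511  0.577 -1.122]
```

```bash
cat >> m.py <<'E'
def go(p1,R1,n):
    np.set_printoptions(precision=3,suppress=True)
    q=np.array(readout.state()["qpos"]);print("q",q,"p",fk(q)[0])
    q2,rows=mgoto(q,np.array(p1),R1,n,w=.6,lam=.03);print("pred",q2,fk(q2)[0],np.round(err(q2,p1,R1),4))
    for r in rows: print(list(map(float,r.round(2))))
E
python3 -c "
from m import *
go([.429,-.030,.38],target(-.4,.05),8)"
```

```text
q [ 1.443 -0.306 -1.535  1.567 -0.388  1.412 -2.175] p [0.493 0.216 0.497]
pred [ 1.347 -0.161 -1.202  1.895 -0.145  1.259 -1.784] [ 0.428 -0.029  0.378] [0.003 0.   ]
[0.82, -0.17, 0.26, -0.06, 0.16, -0.12]
[0.81, -0.16, 0.27, -0.06, 0.16, -0.12]
[0.81, -0.15, 0.29, -0.06, 0.16, -0.12]
[0.81, -0.14, 0.3, -0.06, 0.16, -0.12]
[0.8, -0.13, 0.32, -0.06, 0.16, -0.12]
[0.8, -0.12, 0.33, -0.06, 0.16, -0.12]
[0.79, -0.11, 0.35, -0.06, 0.16, -0.12]
[0.79, -0.1, 0.36, -0.06, 0.16, -0.12]
```

```bash
python3 -m jog '[[0.82,-0.17,0.26,-0.06,0.16,-0.12,85],[0.81,-0.16,0.27,-0.06,0.16,-0.12,85],[0.81,-0.15,0.29,-0.06,0.16,-0.12,85],[0.81,-0.14,0.3,-0.06,0.16,-0.12,85],[0.8,-0.13,0.32,-0.06,0.16,-0.12,85],[0.8,-0.12,0.33,-0.06,0.16,-0.12,85],[0.79,-0.11,0.35,-0.06,0.16,-0.12,85],[0.79,-0.1,0.36,-0.06,0.16,-0.12,85]]'
python3 -c "
from m import *
go([.501,.365,.43],target(.86,.45),14)"
```

```text
time_s: 7.07
ee_pos: [0.4278, -0.0291, 0.376]
tool_rot: [-0.553, 0.833, -0.019, 0.014]
ft_force: [0.7, 0.2, 0.5]
finger_gap: 0.0853
q [ 1.345 -0.157 -1.2    1.897 -0.144  1.257 -1.782] p [ 0.428 -0.029  0.376]
pred [ 0.604  0.258 -1.382  1.724  0.241  0.929 -1.535] [0.519 0.358 0.427] [0.019 0.009]
[-0.71, 0.12, -0.1, 0.21, -0.18, -0.73]
[-0.72, 0.05, -0.08, 0.21, -0.18, -0.73]
[-0.72, -0.01, -0.07, 0.21, -0.18, -0.73]
[-0.72, -0.08, -0.05, 0.21, -0.18, -0.73]
[-0.71, -0.14, -0.03, 0.21, -0.18, -0.73]
[-0.69, -0.2, -0.01, 0.21, -0.18, -0.73]
[-0.67, -0.26, 0.01, 0.21, -0.18, -0.73]
[-0.65, -0.32, 0.03, 0.21, -0.18, -0.73]
[-0.61, -0.37, 0.05, 0.21, -0.18, -0.73]
[-0.58, -0.43, 0.08, 0.21, -0.18, -0.73]
[-0.54, -0.47, 0.1, 0.21, -0.18, -0.73]
[-0.49, -0.51, 0.12, 0.21, -0.18, -0.73]
[-0.44, -0.55, 0.15, 0.21, -0.18, -0.73]
[-0.39, -0.58, 0.17, 0.21, -0.18, -0.73]
```

```bash
python3 -m jog '[[-0.71,0.12,-0.1,0.21,-0.18,-0.73,85],[-0.72,0.05,-0.08,0.21,-0.18,-0.73,85],[-0.72,-0.01,-0.07,0.21,-0.18,-0.73,85],[-0.72,-0.08,-0.05,0.21,-0.18,-0.73,85],[-0.71,-0.14,-0.03,0.21,-0.18,-0.73,85],[-0.69,-0.2,-0.01,0.21,-0.18,-0.73,85],[-0.67,-0.26,0.01,0.21,-0.18,-0.73,85],[-0.65,-0.32,0.03,0.21,-0.18,-0.73,85]]'
python3 -m jog '[[-0.61,-0.37,0.05,0.21,-0.18,-0.73,85],[-0.58,-0.43,0.08,0.21,-0.18,-0.73,85],[-0.54,-0.47,0.1,0.21,-0.18,-0.73,85],[-0.49,-0.51,0.12,0.21,-0.18,-0.73,85],[-0.44,-0.55,0.15,0.21,-0.18,-0.73,85],[-0.39,-0.58,0.17,0.21,-0.18,-0.73,85]]'
python3 -c "
from m import *
go([.442,.503,.35],target(-.53,-.12),14)"
```

```text
time_s: 7.73
ee_pos: [0.4803, 0.1971, 0.4064]
tool_rot: [0.801, -0.581, 0.059, -0.132]
ft_force: [0.2, -0.7, -0.0]
finger_gap: 0.0849
time_s: 8.23
ee_pos: [0.5196, 0.3576, 0.4261]
tool_rot: [0.912, -0.346, 0.081, -0.206]
ft_force: [0.5, -1.2, 1.8]
finger_gap: 0.0851
q [ 0.607  0.265 -1.395  1.726  0.267  0.929 -1.56 ] p [0.52  0.358 0.426]
pred [-1.004  0.38   0.256  1.463 -0.149  1.297 -2.557] [0.449 0.465 0.348] [0.039 0.284]
[-0.28, -0.02, 0.16, -0.28, 0.13, 0.82]
[-0.28, -0.0, 0.16, -0.28, 0.13, 0.82]
[-0.28, 0.02, 0.15, -0.28, 0.13, 0.82]
[-0.28, 0.04, 0.15, -0.28, 0.13, 0.82]
[-0.28, 0.07, 0.15, -0.28, 0.13, 0.82]
[-0.28, 0.09, 0.15, -0.28, 0.13, 0.82]
[-0.27, 0.11, 0.14, -0.28, 0.13, 0.82]
[-0.26, 0.13, 0.14, -0.28, 0.13, 0.82]
[-0.25, 0.15, 0.15, -0.28, 0.13, 0.82]
[-0.23, 0.17, 0.15, -0.28, 0.13, 0.82]
[-0.22, 0.19, 0.15, -0.28, 0.13, 0.82]
[-0.2, 0.2, 0.15, -0.28, 0.13, 0.82]
[-0.18, 0.22, 0.16, -0.28, 0.13, 0.82]
[-0.16, 0.23, 0.16, -0.28, 0.13, 0.82]
```

```bash
python3 -m jog '[[-0.28,-0.02,0.16,-0.28,0.13,0.82,85],[-0.28,0,0.16,-0.28,0.13,0.82,85],[-0.28,0.02,0.15,-0.28,0.13,0.82,85],[-0.28,0.04,0.15,-0.28,0.13,0.82,85],[-0.28,0.07,0.15,-0.28,0.13,0.82,85],[-0.28,0.09,0.15,-0.28,0.13,0.82,85],[-0.27,0.11,0.14,-0.28,0.13,0.82,85],[-0.26,0.13,0.14,-0.28,0.13,0.82,85]]'
python3 -m jog '[[-0.25,0.15,0.15,-0.28,0.13,0.82,85],[-0.23,0.17,0.15,-0.28,0.13,0.82,85],[-0.22,0.19,0.15,-0.28,0.13,0.82,85],[-0.2,0.2,0.15,-0.28,0.13,0.82,85]]'
python3 -c "
from m import *
t=.25;R=target(0,t);z=R.as_matrix()[:,2];g=np.array([.487,.3115,.07])
go(g-.102*z,R,9)"
```

```text
time_s: 8.9
ee_pos: [0.4713, 0.4387, 0.3816]
tool_rot: [0.722, -0.687, 0.005, -0.077]
ft_force: [1.3, 0.0, -1.2]
finger_gap: 0.0849
time_s: 9.23
ee_pos: [0.458, 0.4555, 0.3592]
tool_rot: [-0.651, 0.759, 0.013, 0.031]
ft_force: [0.4, -0.1, -1.6]
finger_gap: 0.0851
q [-0.705  0.342 -0.144  1.48   0.032  1.258 -2.573] p [0.458 0.456 0.359]
pred [-0.701  0.292 -0.06   2.042  0.315  0.648 -2.565] [0.458 0.312 0.168] [0.004 0.   ]
[0.43, -0.05, 0.51, 0.21, 0.04, -0.15]
[0.42, -0.03, 0.51, 0.21, 0.04, -0.15]
[0.42, -0.01, 0.51, 0.21, 0.04, -0.15]
[0.42, 0.01, 0.51, 0.21, 0.04, -0.15]
[0.42, 0.03, 0.51, 0.21, 0.04, -0.15]
[0.41, 0.05, 0.52, 0.21, 0.04, -0.15]
[0.41, 0.07, 0.52, 0.21, 0.04, -0.15]
[0.41, 0.09, 0.52, 0.21, 0.04, -0.15]
[0.4, 0.11, 0.52, 0.21, 0.04, -0.15]
```

```bash
cat > search3.py <<'E'
from m import *
import sys,time
np.set_printoptions(precision=3,suppress=True)
KW=dict(w=.6,lam=.03)
q0=np.array(readout.state()["qpos"])
rng=np.random.default_rng(int(sys.argv[1]));best=[]
g=np.array([.487,.3115,.07])
hx=np.array([np.cos(-.311),np.sin(-.311),0]);H=np.array([.6077,-.232,.243])
def N(q,P,R):
    p,Rc=fk(q);return int(np.ceil(max(np.linalg.norm(P-p)/.036,(Rc.inv()*R).magnitude()/.1,1)))
t0=time.time()
while time.time()-t0<float(sys.argv[2]):
    tilt=rng.choice([.1,.25,.35])
    def pose_for(grip,yaw,back=0):
        R=target(yaw,tilt);return grip+R.as_matrix()[:,2]*(.008-back),R
    tour=[pose_for(g,0,.1),pose_for(g,0),pose_for(g+[0,0,.17],0)]+[pose_for(g+[-.0,-.25,.17],-.15)]+[pose_for(H+hx*d+[0,0,-.1035],-.311) for d in (-.17,-.08,-.02,.04)]
    k=rng.integers(1,4);W=[];q=q0;n=0;mm=9
    for i in range(k):
        az=rng.uniform(.0,1.1);r=rng.uniform(.5,.8);w=(az,r,rng.uniform(.25,.5),rng.uniform(-1,1),rng.uniform(-.3,.6));W.append(w)
        P=np.array([r*np.cos(az),r*np.sin(az),w[2]]);R=target(w[3],w[4]);m=N(q,P,R);q,_=mgoto(q,P,R,m,**KW);n+=m
        mm=min(mm,marg(q).min()+.1)
    qs=[]
    for j,(P,R) in enumerate(tour):
        for rep in range(2):
            m=N(q,P,R);q,_=mgoto(q,P,R,m,**KW)
            if j==0:n+=m
        e=err(q,P,R)
        if e[0]>.004 or e[1]>.03: mm=-10+j;break
        mm=min(mm,marg(q)[[0,1,2,3,5,6]].min());qs.append(q)
    best.append((mm-.0005*n,n,tilt,qs,W))
best.sort(key=lambda b:-b[0])
print(len(best))
for b in best[:3]: print(round(b[0],3),b[1],b[2]); [print("   ",np.round(w,2)) for w in b[4]];[print("      ",x) for x in b[3]]
E
python3 search3.py 1 300
```

```text
3854
0.249 22 0.1
    [0.23 0.61 0.29 0.85 0.53]
       [-0.666  0.376  0.004  1.911  0.085  0.777 -2.291]
       [-0.661  0.541  0.013  1.941  0.098  0.583 -2.301]
       [-0.652  0.303  0.002  1.83   0.075  0.93  -2.264]
       [-0.348  0.14   0.157  2.042  0.016  0.868 -1.924]
       [ 0.057  0.284  0.311  2.16  -0.156  0.617 -1.407]
       [ 0.086  0.424  0.296  1.95  -0.195  0.693 -1.386]
       [ 0.104  0.516  0.288  1.801 -0.212  0.753 -1.383]
       [ 0.122  0.609  0.283  1.641 -0.225  0.822 -1.387]
0.249 24 0.1
    [0.1  0.71 0.25 0.47 0.38]
       [-0.656  0.376 -0.007  1.91   0.091  0.778 -2.296]
       [-0.653  0.541  0.003  1.941  0.107  0.583 -2.308]
       [-0.642  0.303 -0.01   1.829  0.079  0.931 -2.268]
       [-0.337  0.14   0.145  2.041  0.018  0.868 -1.926]
       [ 0.066  0.283  0.301  2.159 -0.15   0.617 -1.412]
       [ 0.094  0.423  0.286  1.95  -0.189  0.692 -1.392]
       [ 0.112  0.515  0.279  1.801 -0.205  0.752 -1.389]
       [ 0.129  0.608  0.274  1.641 -0.218  0.821 -1.392]
0.248 24 0.1
    [0.32 0.78 0.27 0.96 0.44]
       [-0.668  0.376  0.008  1.911  0.083  0.777 -2.289]
       [-0.663  0.541  0.015  1.941  0.096  0.582 -2.299]
       [-0.655  0.303  0.006  1.83   0.073  0.93  -2.262]
       [-0.351  0.14   0.161  2.042  0.015  0.868 -1.923]
       [ 0.054  0.284  0.315  2.16  -0.158  0.617 -1.405]
       [ 0.084  0.424  0.299  1.95  -0.197  0.693 -1.384]
       [ 0.102  0.516  0.291  1.801 -0.215  0.753 -1.381]
       [ 0.12   0.61   0.286  1.641 -0.228  0.822 -1.385]
```

```bash
python3 - <<'E'
from m import *
R=target(.85,.53);P=np.array([.594,.139,.31])
go(P,R,14)
q=np.array(readout.state()["qpos"]);q,_=mgoto(q,P,R,14,w=.6,lam=.03)
for t in (.2,.25,.3):
    Rg=target(0,t);z=Rg.as_matrix()[:,2];g=np.array([.487,.3115,.07]);qq,_=mgoto(q,g-.102*z,Rg,10,w=.6,lam=.03);qq,_=mgoto(qq,g+.008*z,Rg,6,w=.6,lam=.03);print(t,qq,marg(qq),err(qq,g+.008*z,Rg))
E
```

```text
q [-0.705  0.342 -0.144  1.48   0.032  1.258 -2.573] p [0.458 0.456 0.359]
pred [-0.056  0.11  -0.043  1.985 -0.518  0.722 -0.517] [0.577 0.145 0.31 ] [0.018 0.038]
[0.54, -0.31, 0.06, 0.26, -0.13, -0.59]
[0.56, -0.26, 0.06, 0.26, -0.13, -0.59]
[0.58, -0.22, 0.06, 0.26, -0.13, -0.59]
[0.59, -0.18, 0.06, 0.26, -0.13, -0.59]
[0.6, -0.14, 0.05, 0.26, -0.13, -0.59]
[0.61, -0.09, 0.05, 0.26, -0.13, -0.59]
[0.62, -0.05, 0.04, 0.26, -0.13, -0.59]
[0.62, -0.0, 0.03, 0.26, -0.13, -0.59]
[0.62, 0.04, 0.02, 0.26, -0.13, -0.59]
[0.62, 0.09, 0.01, 0.26, -0.13, -0.59]
[0.61, 0.13, -0.0, 0.26, -0.13, -0.59]
[0.6, 0.17, -0.02, 0.26, -0.13, -0.59]
[0.58, 0.21, -0.03, 0.26, -0.13, -0.59]
[0.57, 0.25, -0.05, 0.26, -0.13, -0.59]
0.2 [-0.72   0.515  0.036  2.01   0.24   0.474 -2.466] [2.16  0.825 1.524 0.41  1.65  0.284 0.104] (np.float64(0.000280657300408523), 2.6700426285636922e-05)
0.25 [-0.786  0.506  0.091  2.044  0.294  0.419 -2.54 ] [2.094 0.816 1.469 0.376 1.704 0.229 0.03 ] (np.float64(0.0003494272493849113), 3.097014393988333e-05)
0.3 [-0.92   0.507  0.226  2.08   0.264  0.352 -2.543] [1.96  0.817 1.334 0.34  1.674 0.162 0.027] (np.float64(0.0004929393917497897), 2.8388814816417697e-05)
```

```bash
python3 -m jog '[[0.54,-0.31,0.06,0.26,-0.13,-0.59,85],[0.56,-0.26,0.06,0.26,-0.13,-0.59,85],[0.58,-0.22,0.06,0.26,-0.13,-0.59,85],[0.59,-0.18,0.06,0.26,-0.13,-0.59,85],[0.6,-0.14,0.05,0.26,-0.13,-0.59,85],[0.61,-0.09,0.05,0.26,-0.13,-0.59,85],[0.62,-0.05,0.04,0.26,-0.13,-0.59,85],[0.62,0,0.03,0.26,-0.13,-0.59,85]]'
python3 -m jog '[[0.62,0.04,0.02,0.26,-0.13,-0.59,85],[0.62,0.09,0.01,0.26,-0.13,-0.59,85],[0.61,0.13,0,0.26,-0.13,-0.59,85],[0.6,0.17,-0.02,0.26,-0.13,-0.59,85],[0.58,0.21,-0.03,0.26,-0.13,-0.59,85],[0.57,0.25,-0.05,0.26,-0.13,-0.59,85]]'
python3 -c "
from m import *
t=.18;R=target(0,t);z=R.as_matrix()[:,2];g=np.array([.487,.3115,.07])
go(g-.102*z,R,12)"
```

```text
time_s: 9.9
ee_pos: [0.5298, 0.2713, 0.3306]
tool_rot: [0.827, -0.537, 0.05, -0.16]
ft_force: [0.9, 0.5, 0.8]
finger_gap: 0.0849
time_s: 10.4
ee_pos: [0.5787, 0.145, 0.3105]
tool_rot: [0.9, -0.354, 0.089, -0.24]
ft_force: [0.8, -0.2, -1.4]
finger_gap: 0.085
q [-0.042  0.113 -0.055  1.983 -0.524  0.722 -0.503] p [0.579 0.145 0.311]
pred [-0.698  0.312 -0.007  1.991  0.182  0.706 -2.401] [0.465 0.307 0.171] [0.005 0.005]
[-0.4, 0.07, 0.3, -0.22, 0.2, 0.54]
[-0.4, 0.09, 0.29, -0.22, 0.2, 0.54]
[-0.4, 0.11, 0.29, -0.22, 0.2, 0.54]
[-0.4, 0.12, 0.28, -0.22, 0.2, 0.54]
[-0.4, 0.14, 0.27, -0.22, 0.2, 0.54]
[-0.4, 0.16, 0.27, -0.22, 0.2, 0.54]
[-0.39, 0.18, 0.26, -0.22, 0.2, 0.54]
[-0.39, 0.2, 0.26, -0.22, 0.2, 0.54]
[-0.38, 0.22, 0.25, -0.22, 0.2, 0.54]
[-0.37, 0.24, 0.25, -0.22, 0.2, 0.54]
[-0.36, 0.25, 0.25, -0.22, 0.2, 0.54]
[-0.35, 0.27, 0.25, -0.22, 0.2, 0.54]
```

```bash
python3 -m jog '[[-0.4,0.07,0.3,-0.22,0.2,0.54,85],[-0.4,0.09,0.29,-0.22,0.2,0.54,85],[-0.4,0.11,0.29,-0.22,0.2,0.54,85],[-0.4,0.12,0.28,-0.22,0.2,0.54,85],[-0.4,0.14,0.27,-0.22,0.2,0.54,85],[-0.4,0.16,0.27,-0.22,0.2,0.54,85],[-0.39,0.18,0.26,-0.22,0.2,0.54,85],[-0.39,0.2,0.26,-0.22,0.2,0.54,85]]'
python3 -m jog '[[-0.38,0.22,0.25,-0.22,0.2,0.54,85],[-0.37,0.24,0.25,-0.22,0.2,0.54,85],[-0.36,0.25,0.25,-0.22,0.2,0.54,85],[-0.35,0.27,0.25,-0.22,0.2,0.54,85],[0,0,0,0,0,0,85],[0,0,0,0,0,0,85]]'
python3 -c "
from m import *
t=.18;R=target(0,t);z=R.as_matrix()[:,2];g=np.array([.487,.3115,.07])
go(g-.102*z,R,1)
W=cams.snapshot('wrist');cv2.imwrite('pics/w4.png',W['img'])
"
```

```text
time_s: 11.07
ee_pos: [0.5031, 0.254, 0.2177]
tool_rot: [0.786, -0.601, 0.072, -0.125]
ft_force: [-0.1, -0.4, -0.0]
finger_gap: 0.0851
time_s: 11.57
ee_pos: [0.465, 0.3082, 0.1709]
tool_rot: [0.706, -0.703, 0.061, -0.062]
ft_force: [0.5, -0.7, -1.0]
finger_gap: 0.0852
q [-0.692  0.315 -0.011  1.985  0.174  0.714 -2.395] p [0.465 0.308 0.171]
pred [-0.7    0.322 -0.008  1.977  0.182  0.713 -2.408] [0.469 0.312 0.17 ] [0. 0.]
[-0.08, -0.09, 0.04, 0.05, 0.02, 0.02]
```

View pics/w4.png

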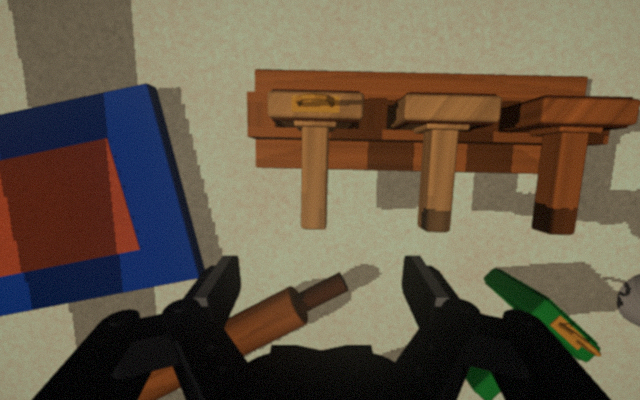

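```bash
python3 -m jog '[[-0.08,-0.09,0.1,0.05,0.02,0.02,85],[0,0,0.5,0,0,0,85],[0,0,0.5,0,0,0,85],[0,0,0.5,0,0,0,85],[0,0,0.5,0,0,0,85],[0,0,0.4,0,0,0,85],[0,0,0.25,0,0,0,85],[0,0,0,0,0,0,85]]'
python3 -c "
from m import *
t=.18;R=target(0,t);z=R.as_matrix()[:,2];g=np.array([.487,.3115,.07])
go(g+.008*z,R,1)
"
```

```text
time_s: 12.28
ee_pos: [0.4911, 0.3077, 0.0634]
tool_rot: [-0.702, 0.707, -0.064, 0.063]
ft_force: [-0.3, -0.4, 0.4]
finger_gap: 0.0852
q [-0.691  0.517  0.021  1.995  0.217  0.499 -2.437] p [0.491 0.308 0.064]
pred [-0.697  0.519  0.019  1.996  0.219  0.496 -2.438] [0.488 0.312 0.062] [0. 0.]
[-0.09, 0.07, 0.02, -0.0, -0.01, -0.06]
```

```bash
python3 -m jog '[[-0.09,0.06,0.02,0,0,-0.06,85],[0,0,0,0,0,0,85],[0,0,0,0,0,0,40],[0,0,0,0,0,0,30],[0,0,0,0,0,0,25],[0,0,0,0,0,0,15],[0,0,0,0,0,0,15],[0,0,0,0,0,0,15]]' 80
python3 -m jog '[[0,0,0,0,0,0,15],[0,0,0,0,0,0,15],[0,0,0,0,0,0,15],[0,0,0,0,0,0,15]]' 80
python3 -c "
from m import *
W=cams.snapshot('wrist');cv2.imwrite('pics/w5.png',W['img'])
W=cams.snapshot('side');cv2.imwrite('pics/s5.png',W['img']);crop('pics/s5.png','pics/s5c.png',120,80,330,290,3.5)
print(readout.state()['ft_force'],readout.state()['torque'])
"
```

```text
time_s: 12.95
ee_pos: [0.4893, 0.3132, 0.0644]
tool_rot: [0.704, -0.704, 0.064, -0.065]
ft_force: [-1.7, -1.4, 4.1]
finger_gap: 0.0211
time_s: 13.28
ee_pos: [0.4892, 0.3132, 0.0643]
tool_rot: [0.704, -0.704, 0.064, -0.065]
ft_force: [-3.2, -0.7, 5.0]
finger_gap: 0.0204
[-3.20748805 -0.53302199  5.6661291 ] [-0.26923432  0.22916906 -0.04004991]
```

View pics/s5c.png

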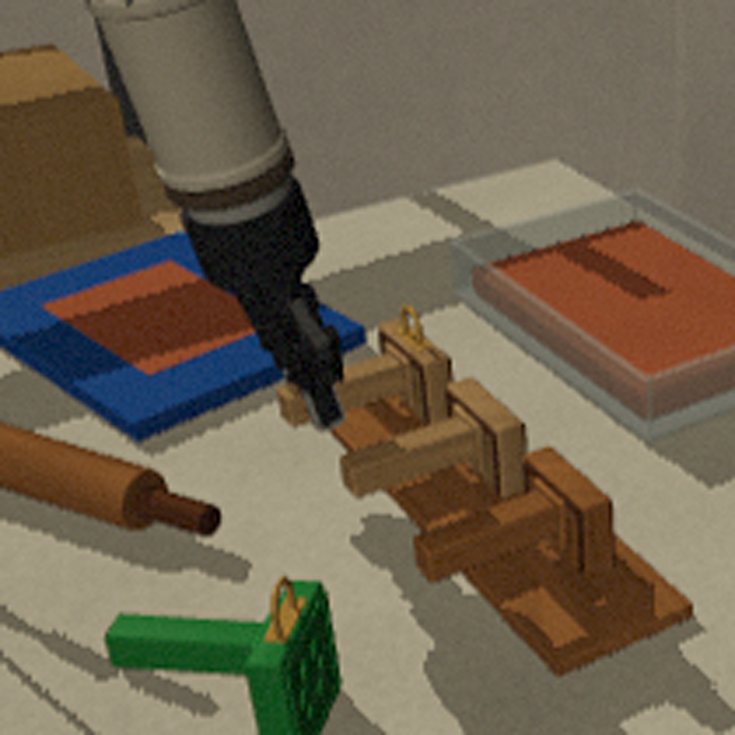

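View pics/w5.png

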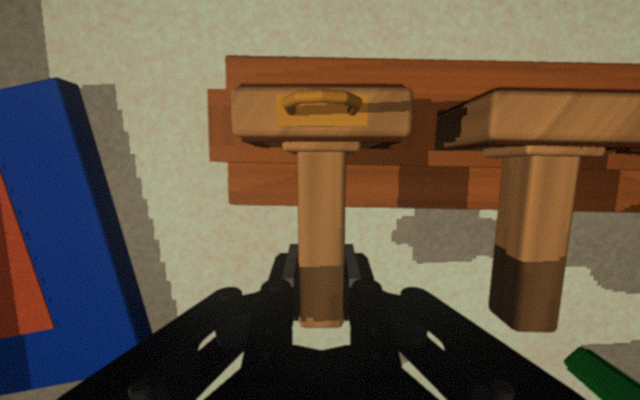

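```bash
python3 -m jog '[[0,-0.02,-0.1,0,0,0,15],[0,-0.03,-0.2,0,0,0,15],[0,-0.05,-0.3,0,0,0,15],[0,-0.05,-0.3,0,0,0,15],[0,-0.09,-0.5,0,0,0,15],[0,-0.09,-0.5,0,0,0,15],[0,-0.09,-0.5,0,0,0,15],[0,-0.09,-0.5,0,0,0,15]]' 80
python3 -m jog '[[0,-0.09,-0.5,0,0,0,15],[0,-0.09,-0.5,0,0,0,15],[0,-0.05,-0.3,0,0,0,15],[0,0,0,0,0,0,15],[0,0,0,0,0,0,15]]' 80
python3 -c "
from m import *
W=cams.snapshot('wrist');cv2.imwrite('pics/w6.png',W['img'])
W=cams.snapshot('side');cv2.imwrite('pics/s6.png',W['img']);crop('pics/s6.png','pics/s6c.png',120,80,330,290,3.5)
print(readout.state()['ft_force'],readout.state()['torque'],readout.state()['qpos'])
"
```

```text
time_s: 14.05
ee_pos: [0.4876, 0.3131, 0.1839]
tool_rot: [0.705, -0.704, 0.064, -0.065]
ft_force: [0.0, -0.7, -2.3]
finger_gap: 0.0211
time_s: 14.47
ee_pos: [0.4877, 0.3133, 0.236]
tool_rot: [0.704, -0.704, 0.064, -0.066]
ft_force: [0.4, -0.4, -2.1]
finger_gap: 0.0206
[ 0.40933962  0.3766938  -1.88930441] [-0.0249245   0.34355606 -0.02459926] [-0.67131688  0.26573019 -0.01705445  1.88537161  0.15777076  0.85622187
 -2.35286588]
```

View pics/s6c.png

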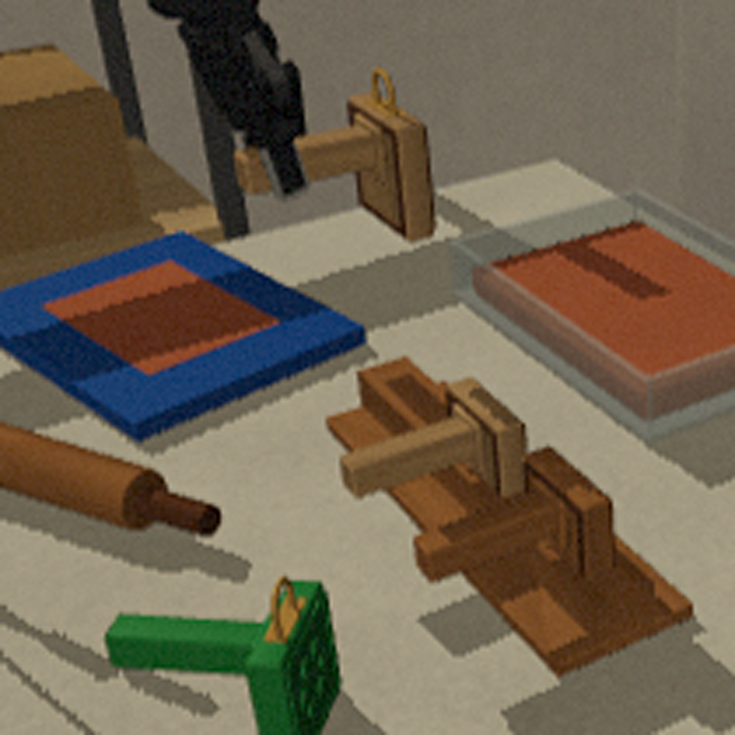

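View pics/w6.png

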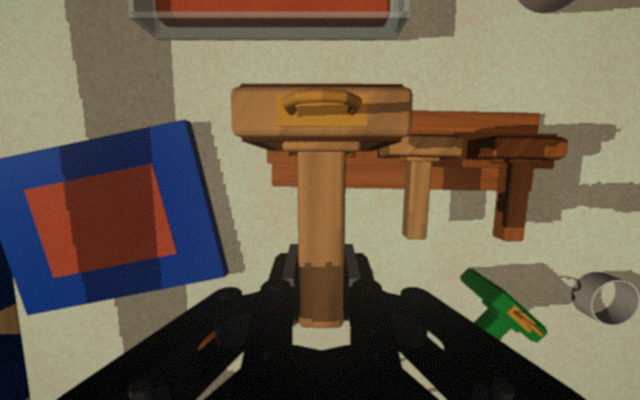

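```bash
python3 - <<'E'
from h import *
import pickle
D={n:cams.snapshot(n) for n in ("top","side","wrist")}
p,R=pose();pickle.dump((D,p,R.as_quat()),open("d6.pkl","wb"))
e=p+R.apply(target(0,.183).inv().apply(np.array([.565,.3118,.116])-[.4892,.3132,.0643]))
ims=[]
for n,s in D.items():
    u,v=proj(s,e);print(n,u,v);x,y=int(u),int(v)
    c=cv2.resize(s["img"][y-25:y+25,x-25:x+25],(265,265),interpolation=cv2.INTER_CUBIC);ims.append(c);print("origin",x-25,y-25)
cv2.imwrite("pics/e6.png",np.hstack(ims))
E
```

```text
top 173.46371837168934 198.89076758082345
origin 148 173
side 228.93952523636904 100.31256350441578
origin 203 75
wrist 326.04800500042757 95.91551073936208
origin 301 70
```

View pics/e6.png

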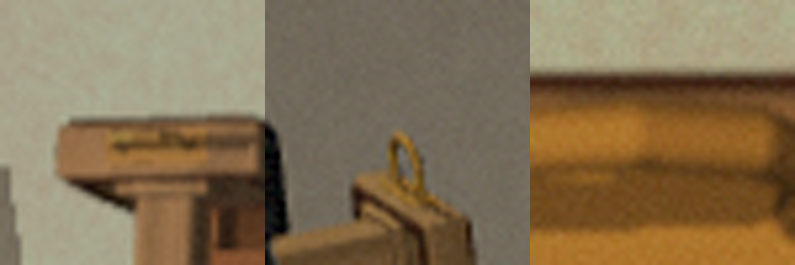

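```bash
python3 - <<'E'
from h import *
import pickle
np.set_printoptions(precision=4,suppress=True)
D,p,q=pickle.load(open("d6.pkl","rb"));R=Ro.from_quat(q)
o=[(D["top"],177.4,199.0),(D["side"],228.1,100.8),(D["wrist"],322,95)]
e,r=tri(*o);print(e,r,"TS",tri(*o[:2])[0],"SW",tri(*o[1:])[0],"TW",tri(o[0],o[2])[0])
print("eye rel tcp world",e-p,"exp",[.078-.0014,0,.046+.008]); print("tool",R.inv().apply(e-p))
# block top edges in wrist: yaw of stamp vs tool
m=R.as_matrix();print("tool yaw",np.arctan2(-m[0,0],-m[1,0])*-1, "tilt",np.arcsin(m[0,2]))
E
```

```text
[0.5624 0.3092 0.2835] [np.float64(4.7), np.float64(2.4), np.float64(3.5)] TS [0.5603 0.3043 0.2864] SW [0.5626 0.3128 0.2837] TW [0.5683 0.3121 0.259 ]
eye rel tcp world [ 0.0753 -0.0033  0.0501] exp [0.0766, 0, 0.054]
tool [ 0.0034 -0.0831 -0.0358]
tool yaw 0.0008557869952800079 tilt 0.1804467966828099
```

```bash
python3 - <<'E'
from m import *
yaw=-.311;Z=Ro.from_euler("z",yaw);hx=Z.apply([1,0,0]);H=np.array([.6077,-.232,.243])
E0=H-.09*hx+[0,0,-.0575];tcp=E0-Z.apply([.0758,-.0003,.051]);print(tcp)
R=target(yaw,.18)
go(tcp+[0,0,.06],R,16)
E
```

```text
[ 0.44994556 -0.1809778   0.1345    ]
q [-0.671  0.267 -0.017  1.885  0.158  0.856 -2.353] p [0.487 0.313 0.233]
pred [-0.014  0.146  0.371  2.156 -0.095  0.671 -1.464] [ 0.455 -0.181  0.195] [0.005 0.   ]
[0.77, 0.06, 0.05, -0.0, 0.03, 0.16]
[0.77, 0.05, 0.05, -0.0, 0.03, 0.16]
[0.77, 0.03, 0.06, -0.0, 0.03, 0.16]
[0.77, 0.02, 0.06, -0.0, 0.03, 0.16]
[0.77, 0.0, 0.06, -0.0, 0.03, 0.16]
[0.77, -0.01, 0.06, -0.0, 0.03, 0.16]
[0.77, -0.03, 0.07, -0.0, 0.03, 0.16]
[0.77, -0.04, 0.07, -0.0, 0.03, 0.16]
[0.77, -0.06, 0.07, -0.0, 0.03, 0.16]
[0.77, -0.07, 0.08, -0.0, 0.03, 0.16]
[0.77, -0.09, 0.08, -0.0, 0.03, 0.16]
[0.76, -0.1, 0.08, -0.0, 0.03, 0.16]
[0.76, -0.12, 0.08, -0.0, 0.03, 0.16]
[0.76, -0.13, 0.09, -0.0, 0.03, 0.16]
[0.76, -0.15, 0.09, -0.0, 0.03, 0.16]
[0.75, -0.16, 0.09, -0.0, 0.03, 0.16]
```

```bash
python3 - <<'E'
from h import *
T=cams.snapshot("top");S=cams.snapshot("side")
print(tri((T,323,112),(S,378,187)))
E
python3 -m jog '[[0.3,0.03,0.02,0,0.01,0.08,15],[0.6,0.04,0,0,0.03,0.14,15],[0.75,0.04,0,0,0.03,0.16,15],[0.75,0.03,0,0,0.03,0.16,15],[0.75,0.02,0,0,0.03,0.16,15],[0.75,0.01,0,0,0.03,0.16,15],[0.75,0,0,0,0.03,0.16,15],[0.75,-0.02,0,0,0.03,0.16,15]]' 80
```

```text
(array([0.77846045, 0.03685761, 0.1190561 ]), [np.float64(0.5), np.float64(0.5)])
time_s: 15.48
ee_pos: [0.4675, 0.0954, 0.2323]
tool_rot: [-0.651, 0.753, -0.069, 0.059]
ft_force: [0.9, -0.4, -1.3]
finger_gap: 0.0208
```

```bash
cat > pre.py <<'E'
from m import *
import sys
yaw=-.311;Z=Ro.from_euler("z",yaw);hx=Z.apply([1,0,0]);H=np.array([.6077,-.232,.243])
def tcp_for(dx,dz=0,dy=0,rel=(.0758,-.0003,.051)):
    return H+Z.apply([dx,dy,dz-.0575])-Z.apply(rel),target(yaw,.18)
E
python3 - <<'E'
from pre import *
P,R=tcp_for(-.09,.05);go(P,R,9)
E
```

```text
q [-0.431  0.07   0.12   2.129  0.102  0.782 -2.095] p [0.467 0.096 0.232]
pred [-0.023  0.16   0.383  2.17  -0.111  0.646 -1.448] [ 0.452 -0.181  0.185] [0.003 0.   ]
[0.77, -0.05, 0.14, -0.0, 0.03, 0.15]
[0.76, -0.06, 0.15, -0.0, 0.03, 0.15]
[0.76, -0.07, 0.15, -0.0, 0.03, 0.15]
[0.76, -0.09, 0.15, -0.0, 0.03, 0.15]
[0.76, -0.1, 0.15, -0.0, 0.03, 0.15]
[0.76, -0.11, 0.16, -0.0, 0.03, 0.15]
[0.75, -0.13, 0.16, -0.0, 0.03, 0.15]
[0.75, -0.14, 0.16, -0.0, 0.03, 0.15]
[0.75, -0.16, 0.16, -0.0, 0.03, 0.15]
```

```bash
python3 -m jog '[[0.77,-0.05,0.14,0,0.03,0.15,15],[0.76,-0.06,0.15,0,0.03,0.15,15],[0.76,-0.07,0.15,0,0.03,0.15,15],[0.76,-0.09,0.15,0,0.03,0.15,15],[0.76,-0.1,0.15,0,0.03,0.15,15],[0.76,-0.11,0.16,0,0.03,0.15,15],[0.6,-0.1,0.16,0,0.02,0.12,15],[0.4,-0.05,0.05,0,0.02,0.1,15]]' 80
python3 -m jog '[[0.2,0,0,0,0,0,15],[0,0,0,0,0,0,15],[0,0,0,0,0,0,15]]' 80
python3 - <<'E'
from pre import *
P,R=tcp_for(-.09,.0);go(P,R,3)
E
```

```text
time_s: 16.15
ee_pos: [0.4542, -0.1307, 0.1928]
tool_rot: [-0.597, 0.797, -0.073, 0.053]
ft_force: [-0.6, -0.4, -2.6]
finger_gap: 0.0206
time_s: 16.4
ee_pos: [0.4533, -0.1347, 0.1936]
tool_rot: [-0.599, 0.796, -0.073, 0.054]
ft_force: [-0.7, 0.6, -1.9]
finger_gap: 0.0209
q [-0.102  0.113  0.348  2.194 -0.049  0.66  -1.575] p [ 0.453 -0.134  0.194]
pred [ 0.018  0.249  0.35   2.214 -0.185  0.52  -1.379] [ 0.45  -0.181  0.135] [0. 0.]
[0.38, 0.01, 0.5, -0.01, 0.01, 0.08]
[0.38, 0.0, 0.5, -0.01, 0.01, 0.08]
[0.38, -0.0, 0.5, -0.01, 0.01, 0.08]
```

```bash
python3 -m jog '[[0.38,0,0.5,-0.01,0.01,0.08,15],[0.38,0,0.5,-0.01,0.01,0.08,15],[0.38,0,0.5,-0.01,0.01,0.08,15],[0,0,0,0,0,0,15],[0,0,0,0,0,0,15],[0,0,0,0,0,0,15]]' 80
python3 - <<'E'
from pre import *
import pickle
P,R=tcp_for(-.09,.0);go(P,R,1)
D={n:cams.snapshot(n) for n in ("top","side","wrist")}
p,R=pose();pickle.dump((D,p,R.as_quat()),open("d7.pkl","wb"))
for n in D: cv2.imwrite(f"pics/{n}7.png",D[n]["img"])
crop("pics/side7.png","pics/side7c.png",360,180,460,290,5.4)
crop("pics/top7.png","pics/top7c.png",395,140,495,250,5.4)
E
```

```text
time_s: 16.9
ee_pos: [0.4517, -0.1804, 0.1351]
tool_rot: [-0.588, 0.804, -0.072, 0.053]
ft_force: [-0.3, 0.2, -2.0]
finger_gap: 0.0211
q [ 0.017  0.249  0.349  2.211 -0.186  0.524 -1.376] p [ 0.452 -0.18   0.135]
pred [ 0.017  0.248  0.351  2.215 -0.185  0.52  -1.378] [ 0.45  -0.181  0.134] [0. 0.]
[0.04, 0.04, 0.01, 0.01, 0.01, 0.03]
```

View pics/side7c.png

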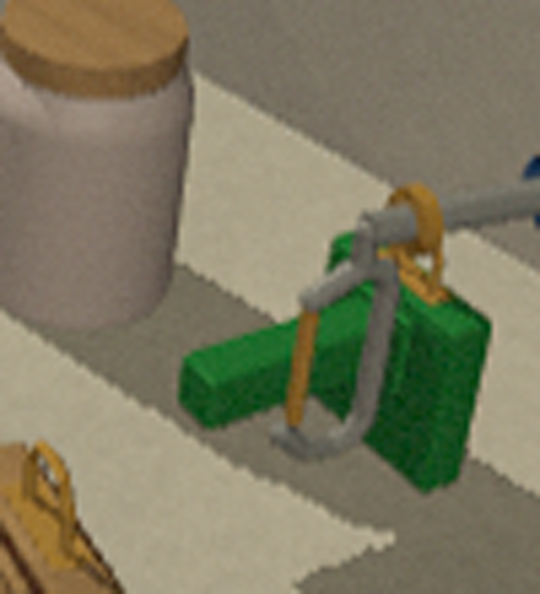

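View pics/top7c.png

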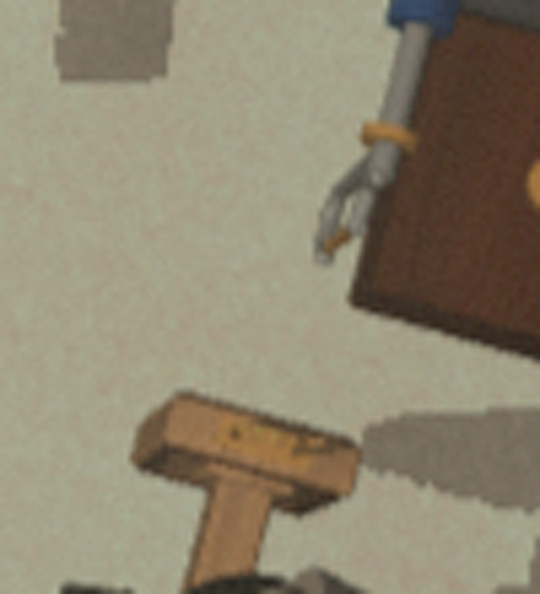

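View pics/wrist7.png

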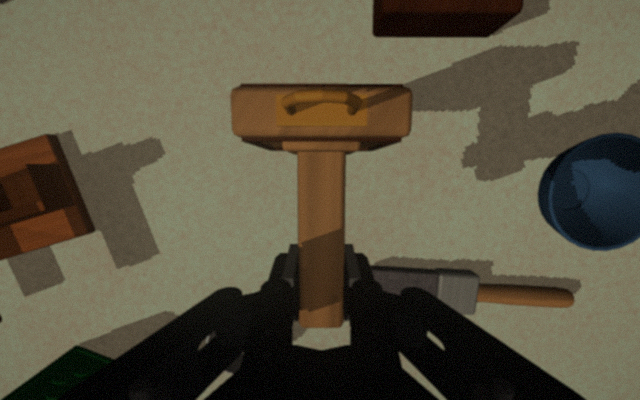

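```bash
python3 - <<'E'
from pre import *
import pickle
np.set_printoptions(precision=4,suppress=True)
D,p,q=pickle.load(open("d7.pkl","rb"));R=Ro.from_quat(q)
m=R.as_matrix();yw=np.arctan2(m[0,0],-m[1,0]);print("yaw",yw,"tilt",np.arcsin(np.hypot(m[0,2],m[1,2])))
e=p+Z.apply([.0758,-.0003,.051]);print("exp eye",e)
for n in D:
    print(n,"mid",proj(D[n],e),"corners",proj(D[n],e+Z.apply([0,.012,0])),proj(D[n],e+Z.apply([0,-.012,0])),"legs",proj(D[n],e+Z.apply([0,.012,-.024])),proj(D[n],e+Z.apply([0,-.012,-.024])))
# enlarged
S=D["side"]["img"][250:300,350:400];T=D["top"]["img"][210:245,410:470];W=D["wrist"]["img"][70:140,270:370]
cv2.imwrite("pics/e7.png",np.hstack([cv2.resize(S,(400,400),interpolation=cv2.INTER_CUBIC),cv2.resize(T,(400,400*35//60),interpolation=cv2.INTER_CUBIC) if 0 else cv2.resize(D["top"]["img"][205:255,415:465],(400,400),interpolation=cv2.INTER_CUBIC)]))
cv2.imwrite("pics/e7w.png",cv2.resize(W,None,fx=7,fy=7,interpolation=cv2.INTER_CUBIC))
E
```

```text
yaw -0.306984283938263 tilt 0.1808909158296637
exp eye [ 0.5243 -0.2041  0.1868]
top mid [446.0081 220.509 ] corners [440.1168 218.7954] [451.9094 222.2256] legs [437.7277 220.2945] [449.2505 223.6499]
side mid [369.4342 264.2372] corners [366.0705 259.1987] [372.9058 269.4371] legs [364.946 271.377] [371.6016 281.7809]
wrist mid [324.8552  96.6473] corners [286.4077  96.4676] [363.3098  96.827 ] legs [293.8173 111.2004] [354.3696 111.4855]
```

View pics/e7.png

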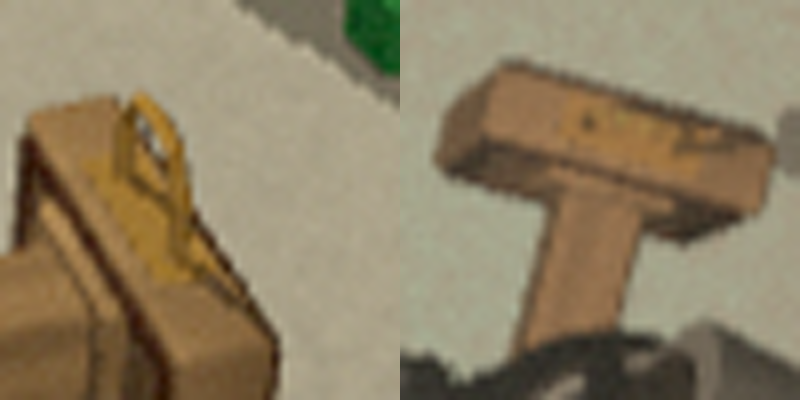

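View pics/e7w.png

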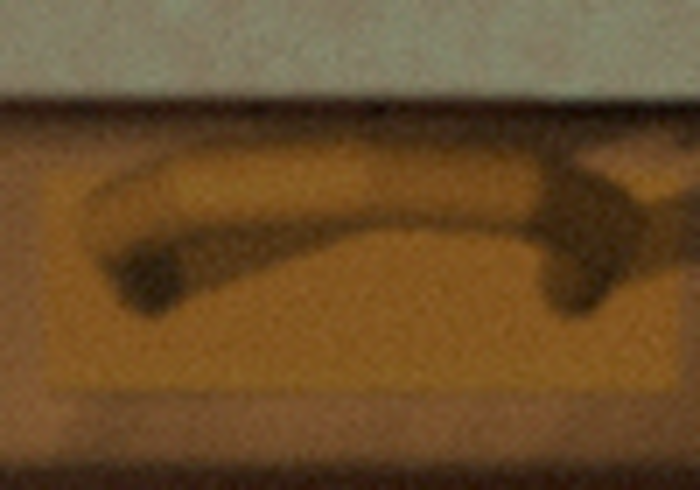

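```bash
cat >> pre.py <<'E'
REL=np.array([.0758,.0005,.051])
def where(Hc=H):
    p,R=pose();e=p+Z.apply(REL);h=Z.inv().apply(e-Hc)*1e3;s=readout.state()
    print("eye in hook mm",h.round(1),"(want z -57.5) f_hook",Z.inv().apply(s["ft_force"]).round(2),"t",s["time_s"])
    return h
def tool_of(d,t=.18):  # hook-frame mm -> tool units
    p,R=pose();return (R.inv().apply(Z.apply(np.array(d)/1e3))/.04).round(3)
E
python3 - <<'E'
from pre import *
S=cams.snapshot("side");T=cams.snapshot("top")
n=H+Z.apply([-.0165,0,-.066]);print(n,"side nose",proj(S,n),"meas 412.9,260 ; top",proj(T,n),"meas 454.8 187.8")
h=where();print(tool_of([55,-h[1],-57.5-h[2]]),tool_of([40,0,0]))
E
```

```text
[ 0.59199154 -0.22695082  0.177     ] side nose [411.88323126 259.94045066] meas 412.9,260 ; top [454.3217273  187.62117478] meas 454.8 187.8
eye in hook mm [-88.2   1.4 -56.5] (want z -57.5) f_hook [ 0.44  1.01 -1.36] t 17.15
[ 0.039 -1.348  0.272] [ 0.003 -0.984  0.18 ]
```

```bash
python3 -m jog '[[0.01,-0.3,0.06,0,0,0,15],[0.01,-0.3,0.06,0,0,0,15],[0.01,-0.3,0.06,0,0,-0.02,15],[0.01,-0.3,0.06,0,0,-0.02,15],[0,-0.2,0.05,0,0,0,15],[0,0,0,0,0,0,15],[0,0,0,0,0,0,15]]' 80
python3 - <<'E'
from pre import *
where()
S=cams.snapshot("side");cv2.imwrite("pics/s8.png",S["img"]);crop("pics/s8.png","pics/s8c.png",370,195,450,295,6)
T=cams.snapshot("top");cv2.imwrite("pics/t8.png",T["img"]);crop("pics/t8.png","pics/t8c.png",420,140,490,230,6)
E
```

```text
time_s: 17.73
ee_pos: [0.5049, -0.2003, 0.1331]
tool_rot: [-0.589, 0.803, -0.072, 0.053]
ft_force: [-0.5, 0.3, -1.1]
finger_gap: 0.0206
eye in hook mm [-31.8  -0.8 -58.9] (want z -57.5) f_hook [-0.59  0.13 -1.15] t 17.7333
```

View pics/s8c.png

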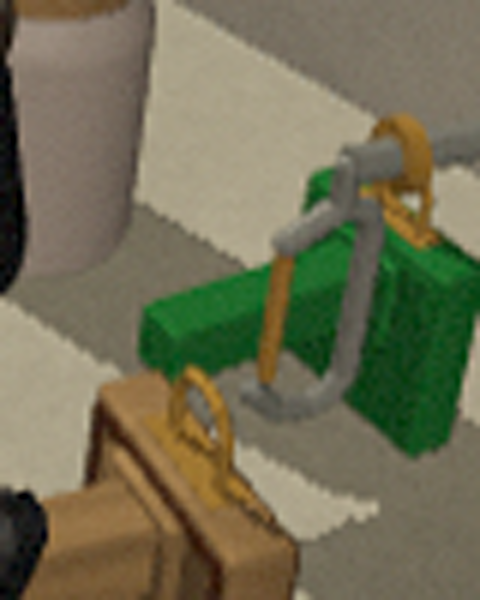

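View pics/t8c.png

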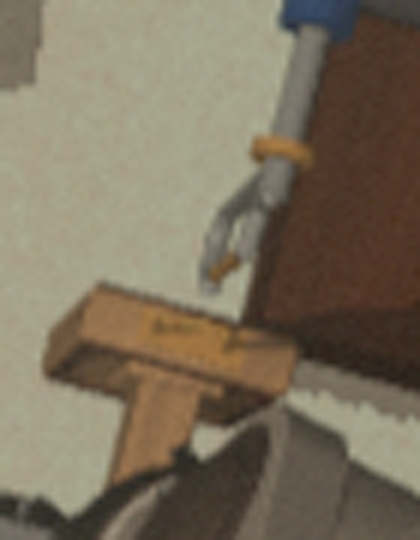

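```bash
python3 -m jog '[[-0.01,-0.05,0,0,0,0,15],[-0.01,-0.06,0,0,0,0,15],[0,-0.06,0.01,0,0,0,15],[0,-0.05,0.01,0,0,0,15],[0,-0.05,0.01,0,0,0,15],[0,-0.05,0.01,0,0,0,15],[0,0,0,0,0,0,15],[0,0,0,0,0,0,15]]' 80
python3 - <<'E'
from pre import *
where()
S=cams.snapshot("side");cv2.imwrite("pics/s9.png",S["img"]);crop("pics/s9.png","pics/s9c.png",370,195,450,295,6)
E
```

```text
time_s: 18.5
ee_pos: [0.5175, -0.2038, 0.1338]
tool_rot: [-0.589, 0.803, -0.072, 0.053]
ft_force: [0.0, -0.4, -1.2]
finger_gap: 0.0204
eye in hook mm [-18.7  -0.2 -58.2] (want z -57.5) f_hook [ 0.13 -0.35 -1.23] t 18.5
```

View pics/s9c.png

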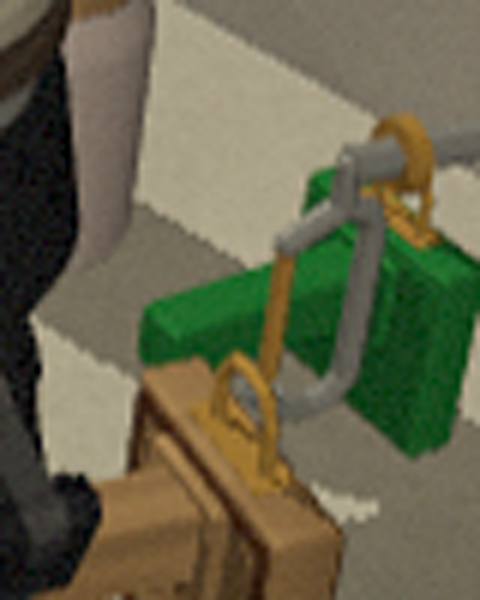

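```bash
python3 -m jog '[[0,-0.05,0.01,0,0,0,15],[0,-0.05,0.01,0,0,0,15],[0,-0.05,0.01,0,0,0,15],[0,-0.05,0.01,0,0,0,15],[0,-0.05,0.01,0,0,0,15],[0,-0.05,0.01,0,0,0,15],[0,0,0,0,0,0,15],[0,0,0,0,0,0,15]]' 80
python3 - <<'E'
from pre import *
where()
S=cams.snapshot("side");cv2.imwrite("pics/s10.png",S["img"]);crop("pics/s10.png","pics/s10c.png",370,195,450,295,6)
E
```

```text
time_s: 19.22
ee_pos: [0.5296, -0.2075, 0.1337]
tool_rot: [-0.589, 0.803, -0.072, 0.053]
ft_force: [0.1, -0.7, -1.4]
finger_gap: 0.0208
eye in hook mm [ -6.1  -0.1 -58.3] (want z -57.5) f_hook [ 0.25 -0.61 -1.4 ] t 19.2167
```

View pics/s10c.png

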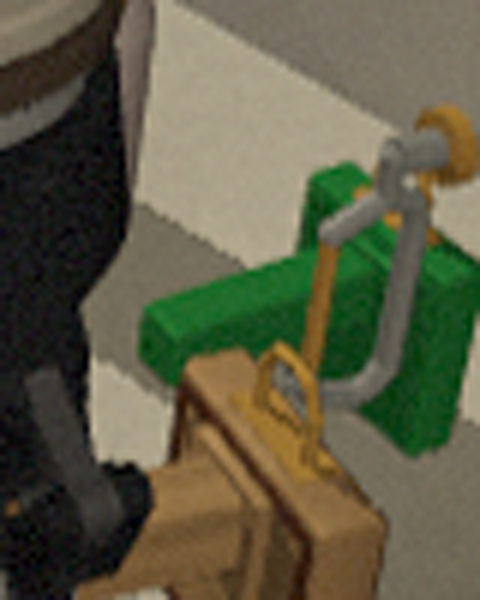

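```bash
python3 -m jog '[[0,-0.05,0.01,0,0,0,15],[0,-0.05,0.01,0,0,0,15],[0,-0.05,0.01,0,0,0,15],[0,-0.05,0.01,0,0,0,15],[0,-0.05,0.01,0,0,0,15],[0,-0.05,0.01,0,0,0,15],[0,-0.05,0.01,0,0,0,15],[0,-0.05,0.01,0,0,0,15]]' 80
python3 - <<'E'
from pre import *
where()
S=cams.snapshot("side");cv2.imwrite("pics/s11.png",S["img"]);crop("pics/s11.png","pics/s11c.png",370,185,500,295,6)
E
```

```text
time_s: 19.93
ee_pos: [0.545, -0.2123, 0.1334]
tool_rot: [-0.589, 0.803, -0.072, 0.053]
ft_force: [-1.1, 1.0, -0.6]
finger_gap: 0.0208
eye in hook mm [ 10.1   0.1 -58.6] (want z -57.5) f_hook [-1.39  0.59 -0.59] t 19.9333
```

View pics/s11c.png

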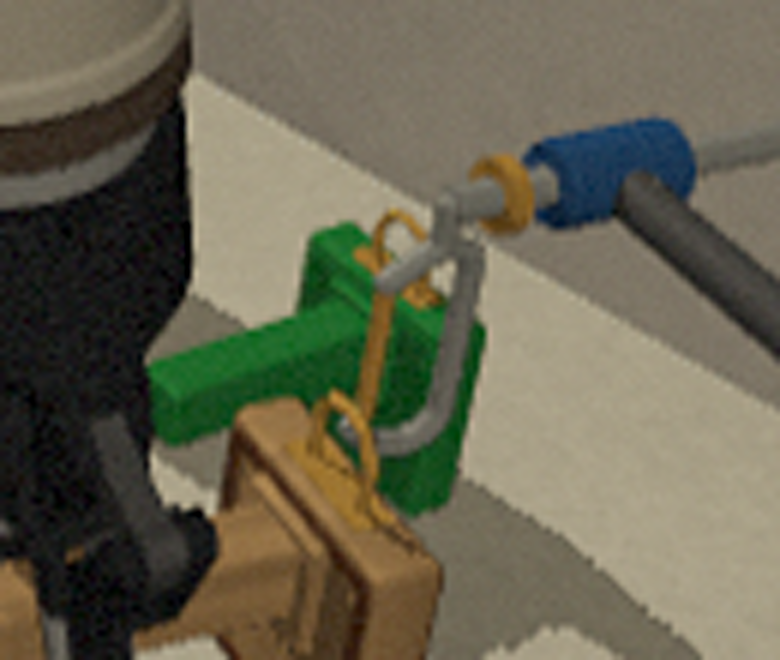

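```bash
python3 -m jog '[[0,-0.04,0,0,0,0,15],[0,-0.04,0,0,0,0,15],[0,-0.04,0,0,0,0,15],[0,-0.03,0,0,0,0,15],[0,-0.03,0.01,0,0,0,15],[0,-0.03,0.01,0,0,0,15]]' 80
python3 - <<'E'
from pre import *
where()
S=cams.snapshot("side");cv2.imwrite("pics/s12.png",S["img"]);crop("pics/s12.png","pics/s12c.png",370,185,500,295,6)
E
```

```text
time_s: 20.48
ee_pos: [0.5529, -0.2148, 0.134]
tool_rot: [-0.589, 0.803, -0.072, 0.053]
ft_force: [-0.6, 0.7, -1.9]
finger_gap: 0.0209
eye in hook mm [ 18.4   0.1 -58. ] (want z -57.5) f_hook [-0.82  0.45 -1.95] t 20.4833
```

View pics/s12c.png

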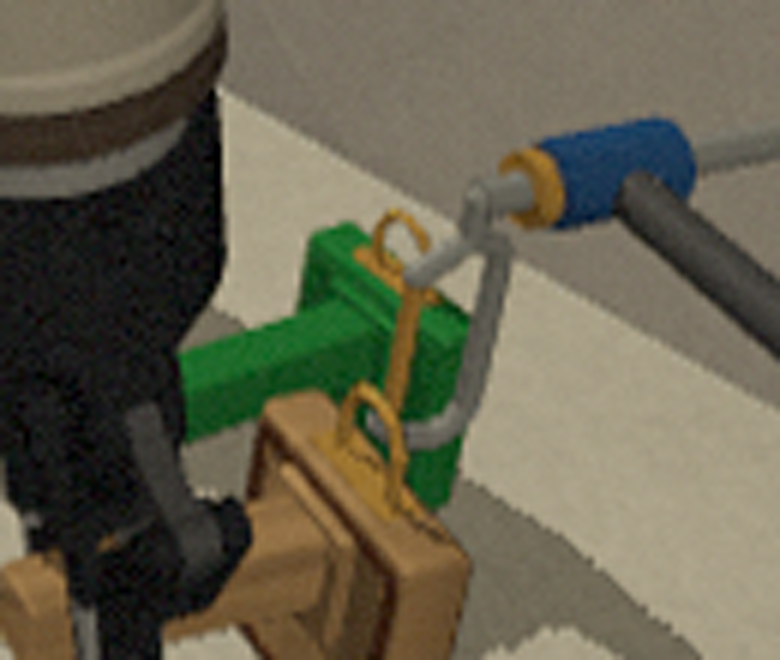

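```bash
for i in 1; do python3 -m jog '[[0,-0.025,0.005,0,0,0,15],[0,-0.025,0.005,0,0,0,15],[0,-0.025,0.005,0,0,0,15],[0,-0.025,0.005,0,0,0,15]]' 80; done
python3 - <<'E'
from pre import *
where()
E
```

```text
time_s: 20.87
ee_pos: [0.5562, -0.2159, 0.1338]
tool_rot: [-0.589, 0.803, -0.072, 0.052]
ft_force: [-3.1, 1.5, -1.2]
finger_gap: 0.0207
eye in hook mm [ 21.9   0.1 -58.2] (want z -57.5) f_hook [-3.44  0.52 -1.22] t 20.8667
```

```bash
python3 -m jog '[[0,-0.025,0.003,0,0,0,15],[0,-0.025,0.003,0,0,0,15],[0,-0.025,0.003,0,0,0,15],[0,-0.025,0.003,0,0,0,15]]' 80
python3 - <<'E'
from pre import *
where()
S=cams.snapshot("side");cv2.imwrite("pics/s13.png",S["img"]);crop("pics/s13.png","pics/s13c.png",370,185,500,295,6)
E
```

```text
time_s: 21.2
ee_pos: [0.5602, -0.2171, 0.134]
tool_rot: [-0.589, 0.803, -0.072, 0.052]
ft_force: [-4.1, 1.4, -1.8]
finger_gap: 0.0207
eye in hook mm [ 26.1   0.1 -58. ] (want z -57.5) f_hook [-4.29  0.05 -1.81] t 21.2
```

View pics/s13c.png

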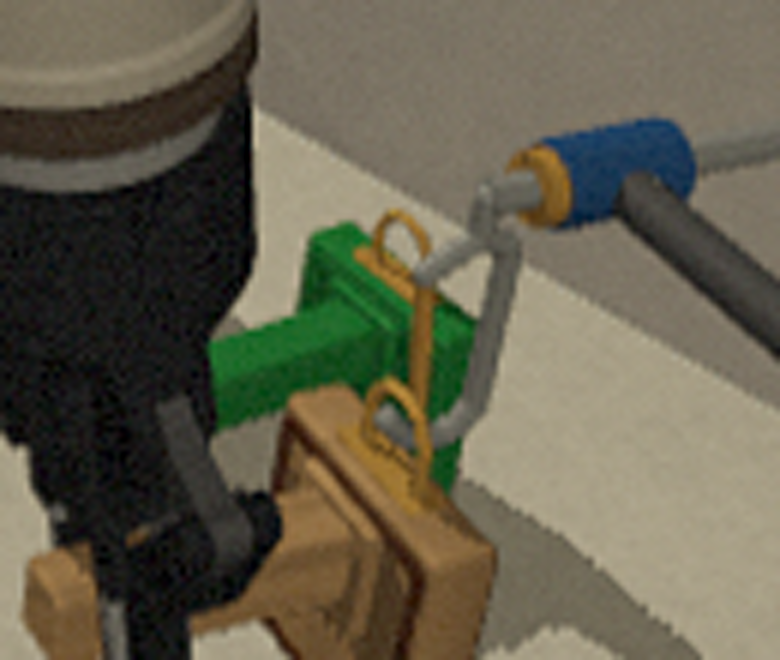

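```bash
python3 -m jog '[[0,-0.025,0.003,0,0,0,15],[0,-0.025,0.003,0,0,0,15],[0,-0.025,0.003,0,0,0,15],[0,-0.025,0.003,0,0,0,15],[0,-0.025,0.003,0,0,0,15],[0,-0.025,0.003,0,0,0,15]]' 80
python3 - <<'E'
from pre import *
where()
S=cams.snapshot("side");cv2.imwrite("pics/s14.png",S["img"]);crop("pics/s14.png","pics/s14c.png",400,195,480,285,8)
for s in (.034,.037,.04,.043,.046): print(s,proj(S,H+Z.apply([-.0165+s,0,-.066]))+[1,0],proj(S,H+Z.apply([s-.02,0,0])))
E
```

```text
time_s: 21.75
ee_pos: [0.5664, -0.2191, 0.1347]
tool_rot: [-0.589, 0.803, -0.072, 0.053]
ft_force: [-4.5, 1.8, -0.1]
finger_gap: 0.0207
eye in hook mm [ 32.5   0.2 -57.3] (want z -57.5) f_hook [-4.8   0.35 -0.07] t 21.75
0.034 [432.23016874 255.50868882] [436.18706446 220.92762671]
0.037 [433.90921644 255.12407293] [437.96016277 220.56868241]
0.04 [435.58379853 254.74047997] [439.72826192 220.21075014]
0.043 [437.25393279 254.35790586] [441.49138303 219.85382561]
0.046 [438.91963694 253.97634656] [443.24954709 219.49790458]
```

View pics/s14c.png

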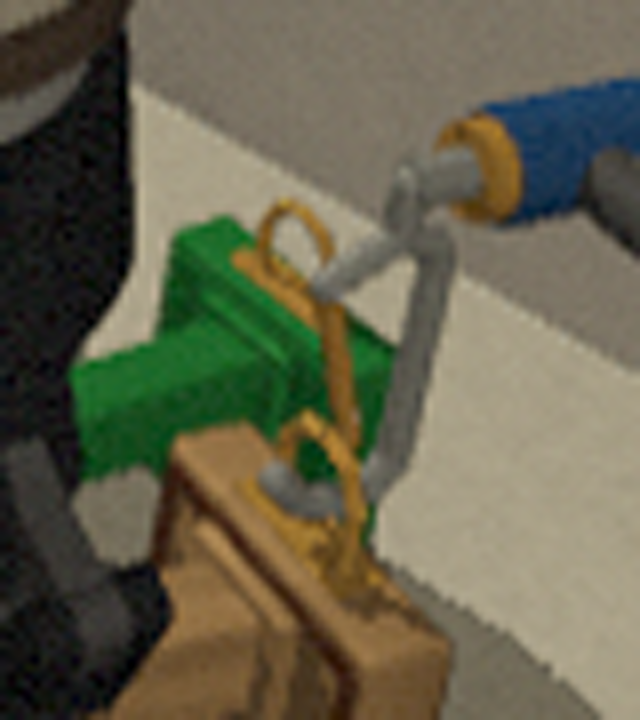

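```bash
python3 -m jog '[[0,-0.025,0.005,0,0,0,15],[0,-0.025,0.005,0,0,0,15],[0,0.005,0.03,0,0,0,15],[0,0.005,0.03,0,0,0,15],[0,0.005,0.03,0,0,0,15],[0,0.005,0.03,0,0,0,15]]' 80
python3 - <<'E'
from pre import *
where()
S=cams.snapshot("side");cv2.imwrite("pics/s15.png",S["img"]);crop("pics/s15.png","pics/s15c.png",400,195,480,285,8)
E
```

```text
time_s: 22.3
ee_pos: [0.5682, -0.2195, 0.1292]
tool_rot: [-0.589, 0.803, -0.072, 0.053]
ft_force: [-0.6, 0.2, -2.8]
finger_gap: 0.0212
eye in hook mm [ 34.4   0.3 -62.8] (want z -57.5) f_hook [-0.64  0.03 -2.81] t 22.3
```

View pics/s15c.png

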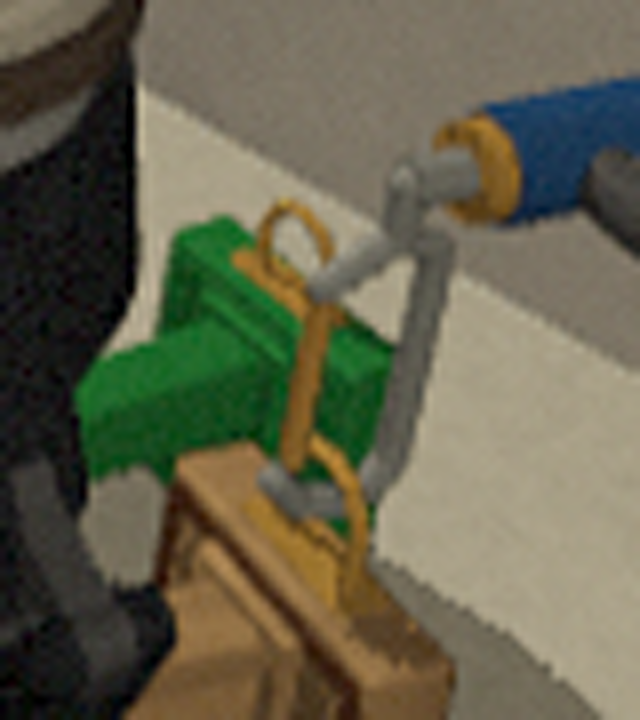

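```bash
python3 -m jog '[[0,0.005,0.025,0,0,0,15],[0,0.005,0.025,0,0,0,15],[0,0.005,0.025,0,0,0,15],[0,0.005,0.025,0,0,0,15],[0,0,0,0,0,0,15],[0,0,0,0,0,0,15]]' 80
python3 - <<'E'
from pre import *
h=where()
q=np.array(readout.state()["qpos"]);p,R=fk(q)
e=p+Z.apply(REL)
for a in (.13,.26):
    Q=Ro.from_rotvec(Z.apply([0,-a,0]));P1=e-Q.apply(e-p);q2,rows=mgoto(q,P1,Q*R,8,w=.6,lam=.03);print(a,q2.round(2),marg(q2).round(2),err(q2,P1,Q*R));print(np.mean(rows,0).round(3));[print(r.round(3)) for r in rows]
E
```

```text
time_s: 22.85
ee_pos: [0.5683, -0.2197, 0.1256]
tool_rot: [-0.589, 0.803, -0.072, 0.053]
ft_force: [0.7, -0.8, -1.2]
finger_gap: 0.0206
eye in hook mm [ 34.5   0.2 -66.4] (want z -57.5) f_hook [ 0.96 -0.56 -1.25] t 22.85
0.13 [ 0.11  0.43  0.27  2.03 -0.31  0.4  -1.28] [2.77 0.74 1.29 0.39 1.1  0.21 1.29] (np.float64(8.292297158913577e-05), 6.418626166315374e-05)
[ 0.    -0.015  0.034  0.135  0.001 -0.   ]
[ 0.    -0.017  0.033  0.135  0.001 -0.   ]
[ 0.    -0.016  0.033  0.135  0.001 -0.   ]
[ 0.    -0.016  0.034  0.135  0.001 -0.   ]
[ 0.    -0.015  0.034  0.135  0.001 -0.   ]
[ 0.    -0.015  0.034  0.135  0.001 -0.   ]
[ 0.    -0.014  0.034  0.135  0.001 -0.   ]
[ 0.    -0.014  0.035  0.135  0.001 -0.   ]
[ 0.    -0.013  0.035  0.135  0.001 -0.   ]
0.26 [ 0.12  0.43  0.24  2.11 -0.55  0.21 -1.04] [2.76 0.74 1.32 0.31 0.86 0.02 1.53] (np.float64(0.00127653517549665), 0.009956347737472325)
[ 0.    -0.03   0.068  0.271  0.002 -0.   ]
[ 0.    -0.037  0.064  0.271  0.002 -0.   ]
[ 0.    -0.035  0.065  0.271  0.002 -0.   ]
[ 0.    -0.033  0.066  0.271  0.002 -0.   ]
[ 0.    -0.031  0.067  0.271  0.002 -0.   ]
[ 0.    -0.029  0.068  0.271  0.002 -0.   ]
[ 0.    -0.026  0.069  0.271  0.002 -0.   ]
[ 0.    -0.024  0.07   0.271  0.002 -0.   ]
[ 0.    -0.022  0.071  0.271  0.002 -0.   ]
```

```bash
python3 -m jog '[[0,-0.016,0.033,0.135,0,0,15],[0,-0.016,0.033,0.135,0,0,15],[0,-0.016,0.034,0.135,0,0,15],[0,-0.015,0.034,0.135,0,0,15],[0,-0.015,0.034,0.135,0,0,15],[0,-0.014,0.034,0.135,0,0,15],[0,-0.014,0.035,0.135,0,0,15],[0,-0.013,0.035,0.135,0,0,15]]' 80
cat >> pre.py <<'E'
def where2(s=37):
    p,R=pose();m=R.as_matrix();t=np.arcsin(np.hypot(m[0,2],m[1,2]));a=t-.1809
    e=p+Z.apply(Ro.from_rotvec([0,-a,0]).apply(REL));h=Z.inv().apply(e-H)*1e3-[s,0,0];st=readout.state()
    print("pitch",a.round(3),"eye in slid hook",h.round(1),"f",Z.inv().apply(st["ft_force"]).round(2),"tq",Z.inv().apply(st["torque"]).round(2),"q6",st["qpos"][5].round(3),"t",st["time_s"])
E
python3 - <<'E'
from pre import *
where2()
S=cams.snapshot("side");cv2.imwrite("pics/s16.png",S["img"]);crop("pics/s16.png","pics/s16c.png",400,195,480,285,8)
E
```

```text
time_s: 23.52
ee_pos: [0.5752, -0.2219, 0.1163]
tool_rot: [-0.585, 0.797, -0.124, 0.091]
ft_force: [-0.5, -0.1, -1.6]
finger_gap: 0.0207
pitch 0.129 eye in slid hook [ -2.4   0.2 -66.4] f [-0.49 -0.25 -1.56] tq [ 0.01  0.51 -0.03] q6 0.401 t 23.5167
```

View pics/s16c.png

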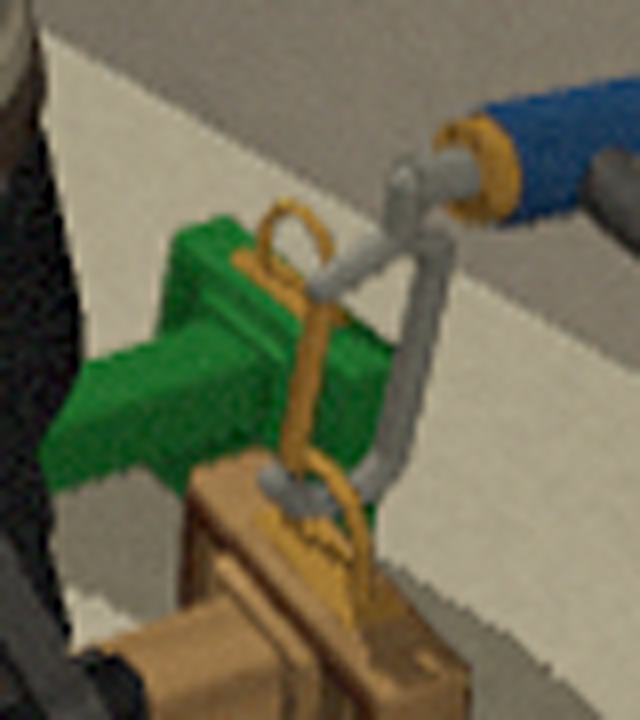

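```bash
python3 -m jog '[[0,-0.013,0.035,0.135,0,0,15],[0,-0.013,0.035,0.135,0,0,15],[0,-0.012,0.036,0.135,0,0,15],[0,-0.012,0.036,0.135,0,0,15],[0,-0.011,0.036,0.135,0,0,15],[0,0,0,0,0,0,15]]' 80
python3 -c "
from pre import *
where2()"
python3 -m jog '[[0,0.007,0.018,0,0,0,15],[0,0.007,0.018,0,0,0,15],[0,0,0,0,0,0,15],[0,0,0,0,0,0,15]]' 80
python3 -c "
from pre import *
where2()"
```

```text
time_s: 24.07
ee_pos: [0.579, -0.2231, 0.1099]
tool_rot: [-0.58, 0.791, -0.156, 0.114]
ft_force: [0.6, -0.3, -0.7]
finger_gap: 0.0207
pitch 0.208 eye in slid hook [ -3.4   0.2 -67.5] f [ 0.65 -0.11 -0.67] tq [0.03 0.61 0.04] q6 0.266 t 24.0667
time_s: 24.4
ee_pos: [0.5802, -0.2235, 0.1093]
tool_rot: [-0.58, 0.791, -0.157, 0.115]
ft_force: [-0.9, -0.7, 2.0]
finger_gap: 0.0208
pitch 0.21 eye in slid hook [ -2.3   0.2 -68. ] f [-0.61 -0.91  1.95] tq [ 0.02  0.28 -0.01] q6 0.263 t 24.4
```

```bash
python3 -m jog '[[0,0.005,0.012,0,0,0,15],[0,0.005,0.012,0,0,0,15],[0,0,0,0,0,0,15],[0,0,0,0,0,0,15]]' 80
python3 -c "
from pre import *
where2()
S=cams.snapshot('side');cv2.imwrite('pics/s17.png',S['img']);crop('pics/s17.png','pics/s17c.png',400,195,480,285,8)"
```

```text
time_s: 24.73
ee_pos: [0.5807, -0.2237, 0.1087]
tool_rot: [-0.58, 0.791, -0.157, 0.115]
ft_force: [-1.2, 0.9, 4.8]
finger_gap: 0.0206
pitch 0.211 eye in slid hook [ -1.8   0.2 -68.5] f [-1.37  0.5   4.75] tq [ 0.02 -0.23 -0.01] q6 0.26 t 24.7333
```

View pics/s17c.png

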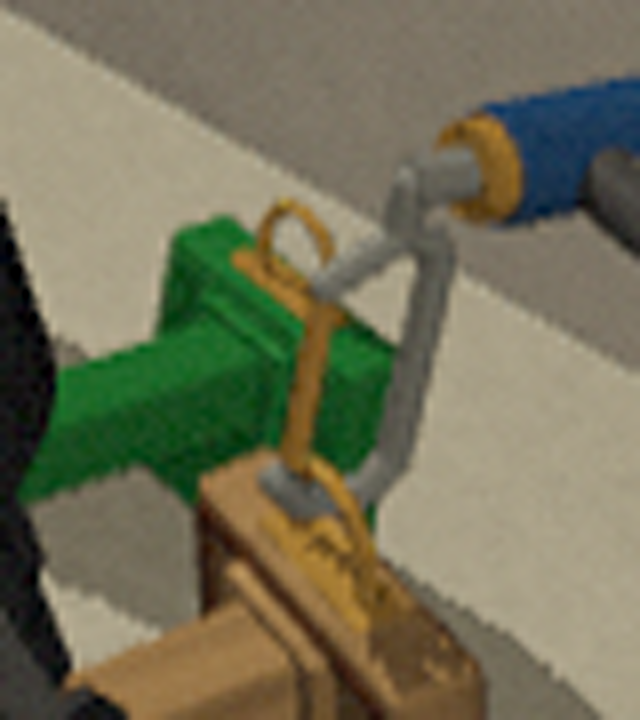

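```bash
python3 -m jog '[[0,-0.004,-0.009,0,0,0,15],[0,-0.004,-0.009,0,0,0,15],[0,0,0,0,0,0,15],[0,0,0,0,0,0,15]]' 80
python3 -c "
from pre import *
where2()"
```

```text
time_s: 25.12
ee_pos: [0.5803, -0.2235, 0.109]
tool_rot: [-0.58, 0.791, -0.157, 0.115]
ft_force: [0.8, -0.0, 4.1]
finger_gap: 0.0208
pitch 0.21 eye in slid hook [ -2.2   0.2 -68.3] f [0.82 0.22 4.14] tq [-0.06 -0.31 -0.02] q6 0.262 t 25.1167
```

```bash
python3 -m jog '[[0,-0.005,-0.012,0,0,0,15],[0,-0.005,-0.012,0,0,0,15],[0,0,0,0,0,0,15],[0,0,0,0,0,0,15]]' 80
python3 -c "
from pre import *
where2()"
```

```text
time_s: 25.45
ee_pos: [0.5793, -0.2232, 0.1093]
tool_rot: [-0.581, 0.791, -0.156, 0.114]
ft_force: [1.1, -0.1, 2.2]
finger_gap: 0.0209
pitch 0.208 eye in slid hook [ -3.1   0.2 -68.2] f [1.13 0.24 2.17] tq [-0.02 -0.13 -0.  ] q6 0.265 t 25.45
```

```bash
python3 -m jog '[[0,-0.005,-0.012,0,0,0,15],[0,-0.003,0,0,0,0,15],[0,0,0,0,0,0,15],[0,0,0,0,0,0,15]]' 80
python3 -c "
from pre import *
where2()"
```

```text
time_s: 25.78
ee_pos: [0.5791, -0.2231, 0.1096]
tool_rot: [-0.581, 0.791, -0.156, 0.114]
ft_force: [0.5, -0.4, 0.2]
finger_gap: 0.0208
pitch 0.207 eye in slid hook [ -3.3   0.2 -67.9] f [ 0.59 -0.25  0.17] tq [-0.    0.21 -0.07] q6 0.266 t 25.7833
```

```bash
python3 -m jog '[[0,0,0,0,0,0,19],[0,0,0,0,0,0,20],[0,0,0,0,0,0,21],[0,0,0,0,0,0,21.5],[0,0,0,0,0,0,22],[0,0,0,0,0,0,23],[0,0,0,0,0,0,24],[0,0,0,0,0,0,26]]' 20
python3 -m jog '[[0,0,0,0,0,0,30],[0,0,0,0,0,0,40],[0,0,0,0,0,0,50],[0,0,0,0,0,0,60],[0,0,0,0,0,0,60],[0,0,0,0,0,0,60]]' 20
python3 -c "
from pre import *
where2()
S=cams.snapshot('side');cv2.imwrite('pics/s18.png',S['img']);crop('pics/s18.png','pics/s18c.png',370,185,500,295,6)
S=cams.snapshot('wrist');cv2.imwrite('pics/w18.png',S['img'])"
```

```text
time_s: 26.45
ee_pos: [0.5797, -0.2231, 0.11]
tool_rot: [-0.581, 0.791, -0.156, 0.114]
ft_force: [-0.2, -0.8, 0.8]
finger_gap: 0.0262
time_s: 26.95
ee_pos: [0.5797, -0.2233, 0.1101]
tool_rot: [-0.581, 0.791, -0.156, 0.114]
ft_force: [-0.4, -0.3, 0.2]
finger_gap: 0.0603
pitch 0.209 eye in slid hook [ -2.7   0.3 -67.3] f [-0.27 -0.44  0.15] tq [0.01 0.39 0.01] q6 0.266 t 26.95
```

View pics/s18c.png

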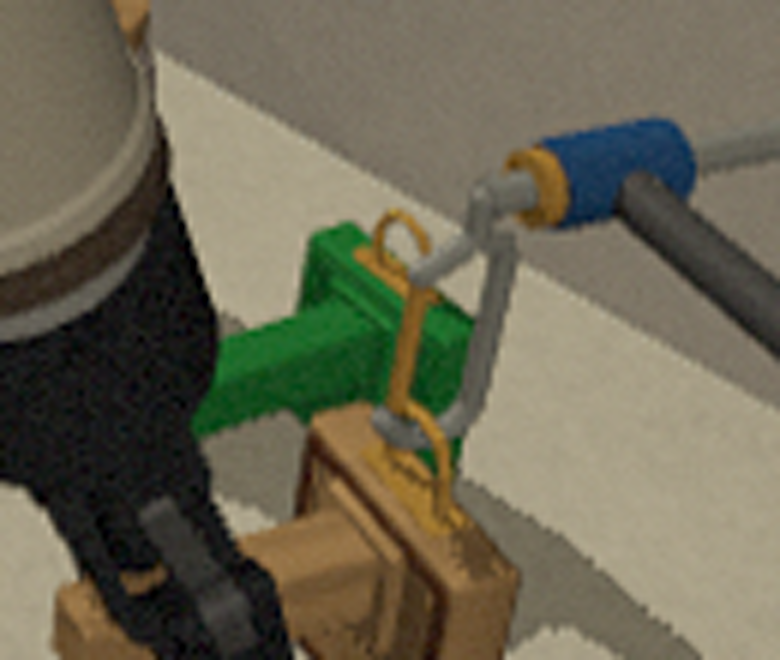

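View pics/w18.png

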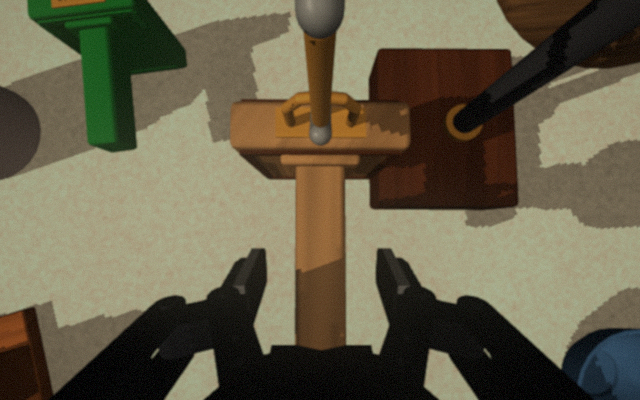

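```bash
python3 -m jog '[[0,0.05,-0.1,0,0,0,60],[0,0.1,-0.2,0,0,0,60],[0,0.2,-0.3,0,0,0,60],[0,0.2,-0.4,0,0,0,60],[0,0.2,-0.4,0,0,0,60],[0,0.3,-0.4,0,0,0,60],[0,0.3,-0.4,0,0,0,60],[0,0.3,-0.3,0,0,0,60]]' 20
python3 -m jog '[[0,0.4,-0.2,0,0,0,60],[0,0.4,-0.2,0,0,0,60],[0,0.2,0,0,0,0,60],[0,0,0,0,0,0,60],[0,0,0,0,0,0,60],[0,0,0,0,0,0,60],[0,0,0,0,0,0,60],[0,0,0,0,0,0,60]]' 20
python3 -c "
from pre import *
print(readout.state()['qpos'].round(3))
import time
S=cams.snapshot('side');cv2.imwrite('pics/s19.png',S['img']);crop('pics/s19.png','pics/s19c.png',370,185,500,315,5)
S=cams.snapshot('wrist');cv2.imwrite('pics/w19.png',S['img'])"
```

```text
time_s: 27.72
ee_pos: [0.4841, -0.1932, 0.1786]
tool_rot: [-0.58, 0.791, -0.156, 0.115]
ft_force: [-0.3, 0.4, -0.5]
finger_gap: 0.0599
time_s: 28.38
ee_pos: [0.4448, -0.181, 0.1771]
tool_rot: [-0.58, 0.791, -0.156, 0.114]
ft_force: [1.1, 0.8, -0.7]
finger_gap: 0.0599
[-0.02   0.065  0.374  2.356 -0.119  0.338 -1.422]
```

View pics/s19c.png

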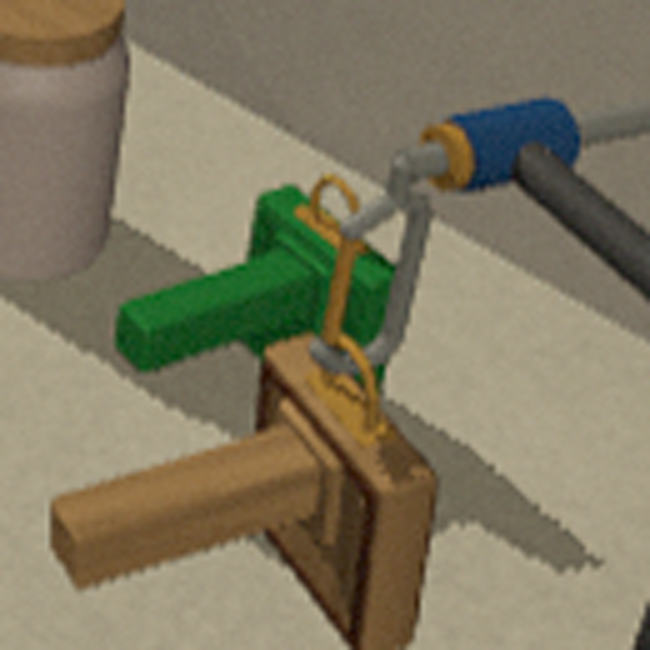

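```bash
python3 -m jog '[[0,0,0,0,0,0,60],[0,0,0,0,0,0,60],[0,0,0,0,0,0,60],[0,0,0,0,0,0,60],[0,0,0,0,0,0,60],[0,0,0,0,0,0,60],[0,0,0,0,0,0,60],[0,0,0,0,0,0,60]]' 20
python3 - <<'E'
from pre import *
a=cv2.imread('pics/s19.png')
for n in range(3):
    S=cams.snapshot('side');b=S['img'];print(cv2.absdiff(a[185:330,370:500],b[185:330,370:500]).mean(),cv2.absdiff(a[0:100,400:600],b[0:100,400:600]).mean());a=b
cv2.imwrite('pics/s20.png',b);crop('pics/s20.png','pics/s20c.png',370,185,500,315,5)
T=cams.snapshot('top');cv2.imwrite('pics/t20.png',T['img'])
E
```

```text
time_s: 29.15
ee_pos: [0.4441, -0.1806, 0.1771]
tool_rot: [-0.581, 0.791, -0.156, 0.114]
ft_force: [0.3, 0.0, -0.4]
finger_gap: 0.0604
2.5286118479221926 2.1537166666666665
2.2895667550839964 2.1538833333333334
2.2956675508399647 2.15805
```

View pics/s20c.png

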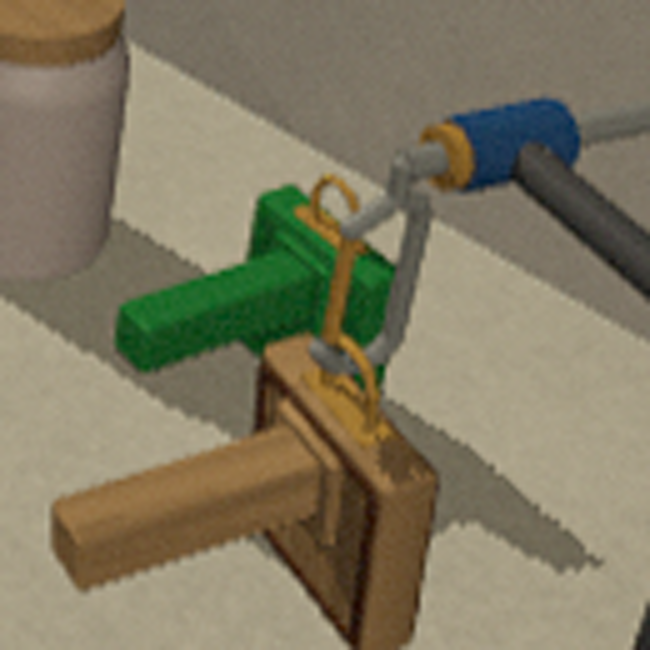

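View pics/t20.png

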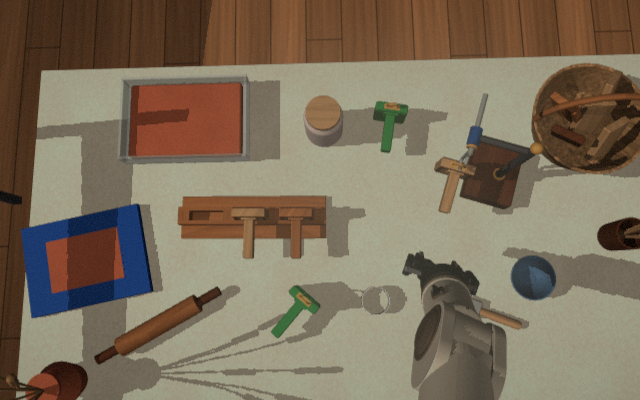

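```bash
python3 -c "
from cell import job
print(job.finish_job())"
```

```text
the job is handed in; nothing more can be done
None
```

I handed the job in at about 29.4 s of the 67 s. The pale stamp with the brass eye hangs by its eye inside the snap hook. The gate is shut behind it and the gripper is clear.

**How it went:**
- I gripped the stamp by its handle, lifted it out and carried it level to the hook at the hook's angle.
- I slid the hook back about 37 mm to its stop, then pushed the gate open. The largest force I read during the push was about 5 N.
- I lowered the eye until the gate snapped shut. Before letting go, I pitched the stamp about 12° and let the hook take its weight.

**Last checks:**
- **Hanging still:** the side pictures show the stamp steady. Frame-to-frame differences were at picture noise level (about 2.3, against 2.15 in a still part of the view).
- **Gate and eye:** the gate looks shut in the side view, with the eye's bar in the bight. That is judged by eye, because I had no direct reading of the gate angle.
- **Other stamps:** the top view shows both still in the rack.

**What did not go smoothly:**
- **Joint limits:** the arm ran into joint limits on the way to the rack, and I spent about 6 s unwinding it. During that, joint 7 once read -2.573, just past the stated -2.57. I don't know whether that counts as leaving its range.
- **Load on the hook:** while lowering, I pressed the hook to about 7 N (limit 10 N), going by the wrist reading plus the stamp's weight. I then eased it to about 2 N before releasing.
- **Position estimate:** one triangulation of the eye from the top camera was about 5 mm off. I used the side and wrist views instead.

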